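# Refit the drive cover of a key cutting machine

## Robot

A 7-joint arm with a two-finger parallel gripper is mounted at the origin on the work surface. World frame = base frame: x ahead of the robot, y to its left, z up, the work surface at z = 0. Lengths are in m, angles in rad, forces in N, time in s.
With the tool pointing down it reaches from about 0.4 to 0.85 m from the base axis. Payload 10.4 kg.
Tool frame: the origin (TCP) lies at the very end of the fingers, on their centre line; the grasp point (between the pads) lies 19 mm behind it; z points along the fingers, y is the direction in which the jaws open and shut (so a half turn about z gives the same grasp; the last joint's range is limited). The gripper opens to 87 mm and grips with 3 to 60 N. Pads are 19 mm wide; open, the fingers measure 117 mm over their backs; the gripper's body (75 mm by 190 mm) begins 51 mm behind the grasp point.
Start: joints at [1.192, 0.332, -0.065, 1.46, 0.022, 1.35, -0.088], TCP at [0.218, -0.586, 0.223] pointing down, gripper open.
Joint ranges: [-2.6, 2.6], [-0.5, 2.12], [-1.47, 1.34], [0.16, 2.42], [-1.27, 4.41], [0.06, 2.06], [-2.6, 2.6]. Speed limits (rad/s): [2.22, 2.22, 2.79, 2.79, 3.14, 3.14, 3.14].

## Interface

Orientations are given as a unit quaternion [x, y, z, w].
In Python, from bench import read_state, camera, close_job, recognise, masks_of gives the robot as it stands.
- The arm moves only by the tool play_rows, never from a script. Its argument "moves" is a list of rows, each a list of 3 entries, a list of its own where there are three numbers: the shift along the tool's x, y, z in cm, then the turn, a rotation vector about the tool's x, y, z in rad, then the finger opening in cm, from 0 to 8.7. In form: [[[dx, dy, dz], [ax, ay, az], jaw], ...]. A call has 1 to 8 rows; each row is the pose to reach, as a shift and turn from the pose commanded when the call began, along the tool's axes at that moment; what a row does not reach only later rows make up. A row lasts 1/8 s, in which the tool goes at most 62.5 mm and 10.7 degrees, less where a joint would pass 70% of its speed; a pose out of reach is approached as far as the arm can. A call with a gripper value outside its range is refused whole. The fingers move at their own pace and stop on an object; "grip_force" is the grip in N (left out, the last holds). Time passes only in rows, so rows that repeat a pose let the fingers close. It gives the time, the measured TCP pose, the force and the opening at its end, in the units of the state.
- read_state(): the state, without advancing time (a new reading comes with each control period).
- camera(name): name is "scene" or "top" or "wrist"; returns a dict with "frame" (480x640x3 uint8, red, green, blue), "intrinsics" (3x3 intrinsics, pixels), "camera_from_world" (4x4, takes a point from world to camera coordinates). Camera axes: x right, y down, z forward; pixel columns grow to the right and rows downward; lengths in m; the calibration is good to about 2 mm. The wrist camera is an equidistant fisheye: a pixel r from the principal point sees the ray r / f radians off the axis. A picture is of the moment at which its call begins. There is no depth.
- close_job(): hands the job in, once; it reports no verdict.
Trained networks look in a picture, given as the dict that the camera call returned (one of the last four; its "shot" number tells which), for a name from the list of things; names that differ only in an ending like _2 or _b are one class to them, and where a whole thing is asked for, a point or a joint stands for the part that bears it (a point fixed in the world has none). Each returns a list of dicts, best first, with "conf" (0 to 1); they miss things now and then, are a little off and sometimes report something else, mostly with a low value. They report only what shows in the picture. A call takes as long as a camera call. They do not tell look-alikes from the thing itself.
- recognise(picture, query): "at" ([column, row] in pixels, amid what is visible of it).
- masks_of(picture, query): "region" (480x640 bool, what is visible of it) and "at" ([column, row] in pixels, amid what is visible of it).
The state is a dict: "time": time; "joint_positions": joint angles; "joint_vel": joint speeds; "joint_torque": joint torques, N m; "ee_pos": TCP position; "eef_rot": TCP orientation; "ft_force": force on the tool from outside, world axes, zero at the start; "torque": the same for the moment, N m; "width": finger opening in m.
Only numpy, scipy, OpenCV 4.12 (cv2) and the standard library are available. Lean on these libraries where they do the work, as an engineer would, in place of code of your own. Each camera call takes 0.05 s, during which the arm holds its last target.

## Task

The key cutting machine has been cleaned and its yellow drive cover stands on edge in the parts bin. Lift the cover out, lay it flat on the free bench with its black grip up so that it can be taken by the grip, then hook its steel tongue under the dark retaining lip at the rear end of the open drive housing and swing the other end down behind the raised edge until the cover lies fully home over the opening. Leave the other parts in the bin and the padlock on the bench where they are.

Things in the scene. Friction and masses are not known exactly. Their poses are not given: they have to be found in the camera images.
- cover_center (a point): Middle of the yellow drive cover (loose, 0.3 kg), a solid plate 130 x 100 x 18 mm (x, y, z); the point lies 9 mm inside its faces. x from the tongue end to the front end, z out of the top face (the grip's side). At the start it stands free on a long side in the bin's far compartment: y straight up, upper edge 50 mm above this point (39 mm over the bin's rim), z away from the robot.
- cover_grip (a point): Middle of the cover's grip: a straight black rib on the plate's top face, 76 mm long (along the cover's x), 14 mm wide (y) and 28 mm high (z). The point lies on the plate's z axis, 23 mm from the plate's middle, half-way up the rib, so the rib's crest is 14 mm above it and the plate's top face 14 mm below. Axes as the cover's.
- cover_tongue (a point): Tip of the cover's steel tongue, which is 70 mm wide, 5 mm thick, flush with the underside and sticks 26 mm out of the cover's -x end. The point is the middle of the tongue's end edge, half-way through its thickness: 91 mm from the plate's middle along -x and 6.5 mm towards the underside. Axes as the cover's.
- cover_front (a point): Middle of the cover's front end face (the end away from the tongue), 2.5 mm above the underside: 65 mm from the plate's middle along +x and 6.5 mm towards the underside. Axes as the cover's.
- seat (a point): Place on the machine where cover_center must come to lie, with these axes: x from the lip (robot's side) to the machine's front, z up. It is 139 mm above the bench and 9 mm above the flat top (185 x 116 mm) of the open drive housing. The home cover has 7 mm of play lengthwise, 8 mm across; lip and raised edge keep it from being dropped or slid in flat, so it is tilted.
- lip (a point): Middle of the free edge of the dark retaining lip on the housing, at its underside: 77.5 mm from the seat along -x, 14 mm above the housing's top. The slot below it opens to +x, is 14 mm high, 78 mm wide between its cheeks and 17 mm deep to its end wall. The lip is 4 mm thick, 90 mm wide over all. A cover with its tongue in the slot may be tilted about 20 degrees. Axes as the seat's.
- edge (a point): Middle of the inner face of the raised edge at the housing's front end, at its foot on the housing's top: 68.5 mm from the seat along +x. The raised edge is 10 mm high, 7.5 mm thick and 116 mm wide. The cover's front end comes down just inside it. Axes as the seat's.
- machine: Cream key cutting machine, fixed, origin on the bench straight under the seat, axes as the seat's. From it the machine reaches 105 mm to -x, 195 mm to +x (handles to 232), 58 mm to +y (left), 402 mm to -y. Plinth 75 mm high, drive housing 130 mm at its left end. Nothing within 110 mm of the seat is higher than 165 mm; hood, motor and clamp handles further off to -y reach 200.
- bin: Grey open plastic parts bin, fixed, 200 x 230 x 65 mm outside (x, y, z), walls and floor 4 mm, a full-height divider at x = 0 making a near and a far compartment of about 94 x 222 mm. Origin on the bench under its middle; x away from the robot.
- guard: Teal half-round cutter guard lying in the bin's near compartment, about 80 x 45 x 30 mm; origin at its underside. Leave it.
- handwheel: Dark steel hand wheel lying in the bin's near compartment, 64 mm across, 30 mm high; origin at the middle of its underside. Leave it.
- padlock: Brass padlock with a steel shackle lying on the bench, about 100 x 60 x 26 mm; origin under the middle of its brass body. Leave it.
Not all that is in view belongs to the job. What is meant by the part that bears cover_center is not blue or green, and is the smaller of those in its own colour.

How it is judged:
By the outcome, as a careful person would: the job done as asked, in the order asked, and still so for the second after the job is handed in, with the robot touching nothing.
It also fails if it takes over 61 s, if anything falls off the work surface, if the arm or the gripper's body presses on something with over 40 N, if the wrist force passes 120 N, or if a joint passes its speed limit or range.

## Working session

There is one attempt and no reset: what is moved stays moved. The work goes in short steps, Python scripts to look and compute and a tool call to move; the robot and the scene stay as the last step left them, time stands still between calls to the robot, and variables do not carry over. Pictures are saved under pics/ and viewed, and the job is handed in when it is done.

Besides the shell and the picture viewer there is one more tool, called in YAML: its name, and indented under it one key for each argument. play_rows: Moves the arm, as the interface text tells. Its arguments: {"type":"object","properties":{"moves":{"type":"array","items":{"type":"array"}},"grip_force":{"type":"number"}},"required":["moves"]}

```bash
ls; mkdir -p pics; cat > h.py <<'E'
import numpy as np, cv2
from bench import read_state, camera, close_job, recognise, masks_of
from scipy.spatial.transform import Rotation as R
def save(p,n): cv2.imwrite('pics/'+n+'.png',cv2.cvtColor(p['frame'],cv2.COLOR_RGB2BGR))
E
python3 - <<'E'
from h import *
for n in ['scene','top']:
    p=camera(n); save(p,n+'0'); print(n,p['intrinsics'].tolist(),np.round(p['camera_from_world'],3).tolist())
    for q in ['cover_center','cover_grip','cover_tongue','cover_front','seat','lip','edge','machine','bin','padlock']:
        print(q,[(np.round(r['at']).tolist(),round(r['conf'],2)) for r in recognise(p,q)[:4]])
s=read_state(); print(s)
E
```

```text
pics
scene [[513.9846034975799, 0.0, 316.6190278234314], [0.0, 513.9846034975799, 238.98644195422597], [0.0, 0.0, 1.0]] [[0.062, 0.998, -0.015, -0.241], [0.694, -0.054, -0.718, -0.273], [-0.717, 0.035, -0.696, 1.472], [0.0, 0.0, 0.0, 1.0]]
cover_center [([402.0, 194.0], 0.88), ([304.0, 190.0], 0.82), ([407.0, 279.0], 0.71), ([508.0, 216.0], 0.68)]
cover_grip [([299.0, 187.0], 0.94), ([401.0, 187.0], 0.79), ([408.0, 280.0], 0.78), ([508.0, 211.0], 0.61)]
cover_tongue [([400.0, 190.0], 0.92), ([409.0, 278.0], 0.76), ([507.0, 213.0], 0.67), ([300.0, 187.0], 0.57)]
cover_front [([510.0, 216.0], 0.73), ([301.0, 190.0], 0.7), ([70.0, 285.0], 0.66), ([403.0, 192.0], 0.64)]
seat [([70.0, 290.0], 0.91)]
lip [([67.0, 289.0], 0.63)]
edge [([68.0, 286.0], 0.87), ([394.0, 299.0], 0.36)]
machine [([408.0, 278.0], 0.64), ([70.0, 288.0], 0.6)]
bin [([407.0, 279.0], 0.6), ([394.0, 302.0], 0.55)]
padlock [([254.0, 344.0], 0.83)]
top [[608.9552932966329, 0.0, 324.36795876018147], [0.0, 608.9552932966329, 241.68749751206298], [0.0, 0.0, 1.0]] [[0.015, -1.0, 0.012, 0.175], [-0.984, -0.017, -0.18, 0.555],
[... 724 characters left out ...]
{'time': 1.1, 'joint_positions': array([ 1.19241427,  0.332172  , -0.06471016,  1.46010166,  0.0215878 ,
        1.34991585, -0.08850475]), 'joint_vel': array([-0.00100858, -0.00189157,  0.0002619 ,  0.00058536, -0.00078134,
        0.00055539,  0.00037878]), 'joint_torque': array([-1.37822499e-03, -6.23041964e+01,  2.35260586e-02, -3.90120184e+01,
       -6.12809602e-02,  3.19545250e-02, -4.84543904e-06]), 'ee_pos': array([ 0.21773408, -0.58586396,  0.22259225]), 'eef_rot': array([9.84218589e-01, 1.76956961e-01, 2.49759989e-05, 4.41853367e-05]), 'ft_force': array([ 0.19027359, -0.40114464, -1.13245683]), 'torque': array([-0.00856685, -0.06756718, -0.01377477]), 'width': 0.08675813626544895}
```

View pics/scene0.png

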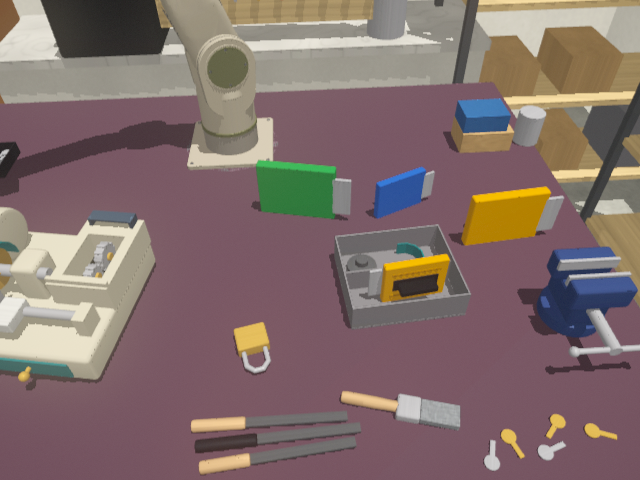

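View pics/top0.png

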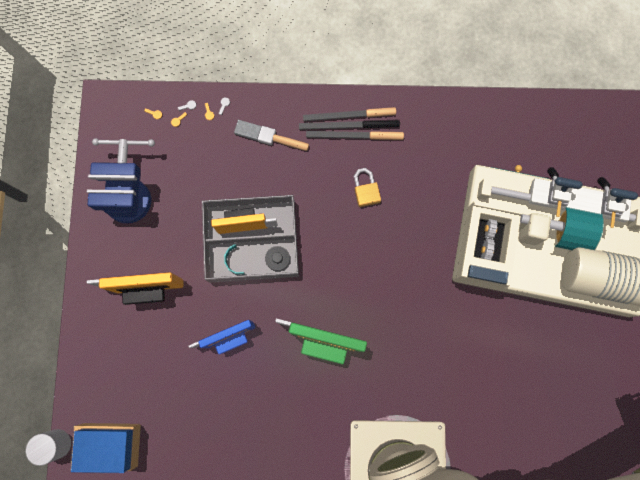

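```bash
python3 - <<'E'
import cv2
s=cv2.imread('pics/scene0.png');t=cv2.imread('pics/top0.png')
cv2.imwrite('pics/c1.png',cv2.resize(s[230:320,330:470],None,fx=5.6,fy=5.6,interpolation=cv2.INTER_CUBIC))
cv2.imwrite('pics/c2.png',cv2.resize(t[190:290,195:305],None,fx=6,fy=6,interpolation=cv2.INTER_CUBIC))
cv2.imwrite('pics/c3.png',cv2.resize(t[160:310,450:640],None,fx=4,fy=4,interpolation=cv2.INTER_CUBIC))
cv2.imwrite('pics/c4.png',cv2.resize(s[200:380,0:170],None,fx=3.3,fy=3.3,interpolation=cv2.INTER_CUBIC))
E
```

```text
(no output)
```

View pics/c1.png

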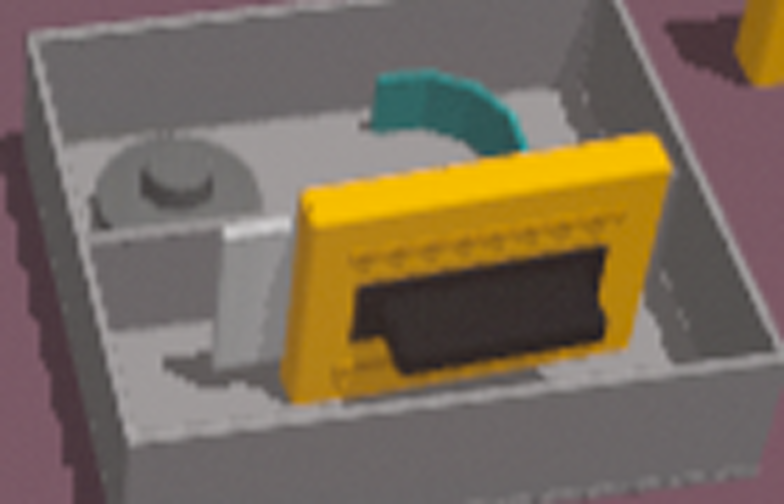

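View pics/c2.png

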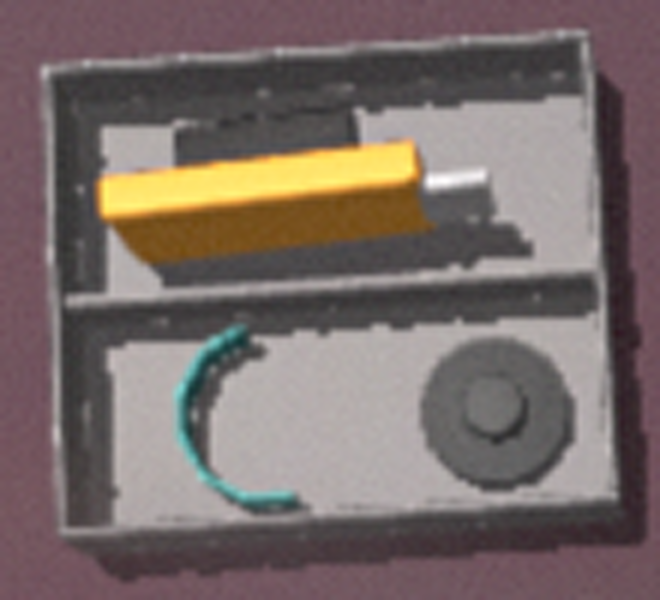

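View pics/c3.png

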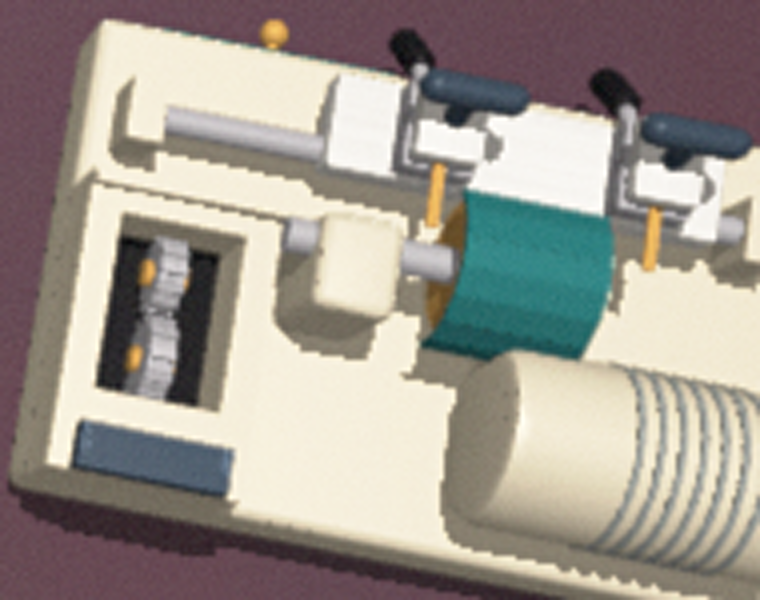

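View pics/c4.png

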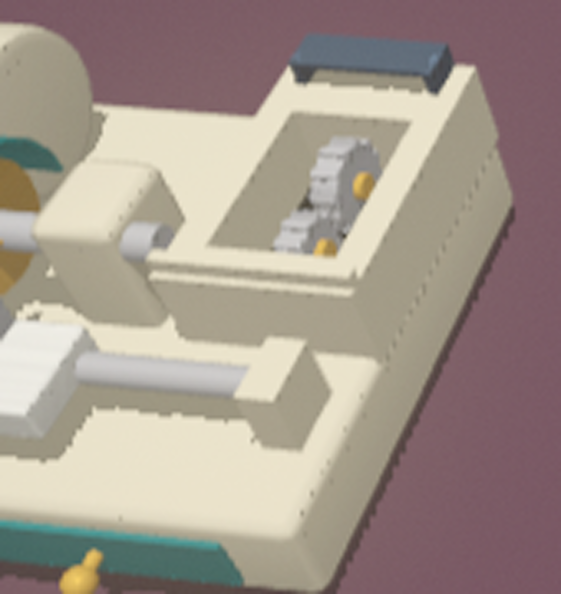

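```bash
cat >> h.py <<'E'
def bp(p,uv,z):
    K=p['intrinsics'];T=p['camera_from_world'];r=T[:3,:3].T@np.linalg.inv(K)@np.array([uv[0],uv[1],1.]);c=-T[:3,:3].T@T[:3,3]
    return c+r*(z-c[2])/r[2]
def pj(p,X):
    X=np.atleast_2d(X);K=p['intrinsics'];T=p['camera_from_world'];q=(X@T[:3,:3].T+T[:3,3])@K.T
    return q[:,:2]/q[:,2:]
E
python3 - <<'E'
from h import *
import pickle
t=camera('top');s=camera('scene')
pickle.dump({k:{a:p[a] for a in ['intrinsics','camera_from_world','frame']} for k,p in [('t',t),('s',s)]},open('cams.pkl','wb'))
T=lambda u,v:(u/6+195-.4,v/6+190-.4); S=lambda u,v:(u/5.6+330-.4,v/5.6+230-.4)
print('cover top')
for a in [(100,178),(415,143),(420,178),(102,218)]: print('t',bp(t,T(*a),.104).round(4))
for a in [(303,188),(655,135),(670,170),(302,228)]: print('s',bp(s,S(*a),.104).round(4))
for a in [(45,70),(588,35),(615,505),(62,533)]: print('bin t',bp(t,T(*a),.065).round(4))
T=lambda u,v:(u/4+450-.4,v/4+160-.4); S=lambda u,v:(u/3.3-.4,v/3.3+200-.4)
print('lip top corners fl fr rr rl')
for a in [(83,422),(233,450),(227,494),(73,467)]: print('t',bp(t,T(*a),.148).round(4))
for a in [(448,75),(295,60),(310,35),(453,44)]: print('s',bp(s,S(*a),.148).round(4))
print('housing rl (130), fl(140)')
print(bp(t,T(47,466),.13),bp(t,T(97,183),.14),bp(s,S(355,290),.14),bp(s,S(475,66),.13))
print('padlock',bp(t,(367,193),.013),'vicegreen',bp(t,(366,345),.0))
for nm,p in (('t',t),('s',s)):
  for q in ['lip','seat','edge','cover_center','cover_grip']:
    print(nm,q,[(np.round(r['at']).tolist(),round(r['conf'],2),int(r['region'].sum())) for r in masks_of(p,q)[:4]])
E
```

```text
cover top
t [0.5926 0.4598 0.104 ]
t [0.6094 0.3329 0.104 ]
t [0.5949 0.3304 0.104 ]
t [0.576  0.4582 0.104 ]
s [0.594  0.3352 0.104 ]
s [0.5783 0.4608 0.104 ]
s [0.5952 0.4618 0.104 ]
s [0.6123 0.3319 0.104 ]
bin t [0.6468 0.4921 0.065 ]
bin t [0.6661 0.2657 0.065 ]
bin t [0.4678 0.2497 0.065 ]
bin t [0.4525 0.4751 0.065 ]
lip top corners fl fr rr rl
t [ 0.4844 -0.1571  0.148 ]
t [ 0.4694 -0.2443  0.148 ]
t [ 0.4435 -0.2398  0.148 ]
t [ 0.4578 -0.1505  0.148 ]
s [ 0.4881 -0.1446  0.148 ]
s [ 0.4671 -0.2401  0.148 ]
s [ 0.4442 -0.2368  0.148 ]
s [ 0.4598 -0.1469  0.148 ]
housing rl (130), fl(140)
[ 0.46047619 -0.1396344   0.13      ] [ 0.63002311 -0.1715229   0.14      ] [ 0.6484275  -0.16543844  0.14      ] [ 0.46049679 -0.13795147  0.13      ]
padlock [0.68982461 0.07411712 0.013     ] vicegreen [0.29868173 0.07449392 0.        ]
t lip [([556.0, 243.0], 0.61, 22376)]
t seat [([551.0, 242.0], 0.84, 22228)]
t edge [([548.0, 239.0], 0.88, 22289)]
t cover_center [([243.0, 219.0], 0.93, 1108), ([325.0, 343.0], 0.82, 1723), ([144.0, 283.0], 0.56, 1813)]
t cover_grip [([226.0, 338.0], 0.91, 948), ([325.0, 344.0], 0.78, 1675), ([140.0, 288.0], 0.69, 1891)]
s lip [([66.0, 290.0], 0.74, 20714)]
s seat [([67.0, 291.0], 0.58, 20746)]
s edge [([69.0, 287.0], 0.79, 20765)]
s cover_center [([406.0, 278.0], 0.96, 2737), ([509.0, 216.0], 0.93, 4219), ([402.0, 190.0], 0.85, 2027), ([302.0, 188.0], 0.72, 4514)]
s cover_grip [([509.0, 211.0], 0.85, 4296), ([399.0, 188.0], 0.79, 1916), ([410.0, 278.0], 0.66, 2782), ([301.0, 188.0], 0.57, 4514)]
```

```bash
cat >> h.py <<'E'
def Rt(az, pitch=0, yawref=None):
    """tool down with tool y at azimuth az(deg); pitch deg tilts tool z from down toward tool y"""
    a=np.radians(az); y=np.array([np.cos(a),np.sin(a),0]); z=np.array([0,0,-1.]); x=np.cross(y,z)
    return R.from_matrix(np.c_[x,y,z])*R.from_rotvec([-np.radians(pitch),0,0])
def rel(pos,rot,frm=None):
    s=read_state()
    p0,r0=(s['ee_pos'],R.from_quat(s['eef_rot'])) if frm is None else frm
    d=r0.inv().apply(np.array(pos)-p0)*100; w=(r0.inv()*rot).as_rotvec()
    print('t',round(s['time'],2),'shift',d.round(2).tolist(),'rot',w.round(3).tolist(),'|d|/6.25',round(np.linalg.norm(d)/6.25,1),'ang/10.7',round(np.degrees(np.linalg.norm(w))/10.7,1))
E
python3 - <<'E'
from h import *
rel([.40,-.22,.42],Rt(-24))
E
```

```text
t 1.7 shift [29.83, -27.94, -19.74] rot [0.0, 0.0, -0.796] |d|/6.25 7.3 ang/10.7 4.3
```

play_rows:
  moves:
    - [[2,-2,-6],[0,0,-0.1],8.7]
    - [[7,-7,-12],[0,0,-0.2],8.7]
    - [[11,-11,-17],[0,0,-0.35],8.7]
    - [[15,-15,-19.7],[0,0,-0.5],8.7]
    - [[20,-19,-19.7],[0,0,-0.65],8.7]
    - [[25,-23,-19.7],[0,0,-0.8],8.7]
    - [[29.8,-27.9,-19.7],[0,0,-0.8],8.7]
    - [[29.8,-27.9,-19.7],[0,0,-0.8],8.7]

```text
time: 2.7
ee_pos: [0.4007, -0.2179, 0.4201]
eef_rot: [0.837, 0.547, 0.0, 0.001]
ft_force: [0.6, -1.7, -0.1]
width: 0.0871
```

```bash
python3 - <<'E'
from h import *
import pickle
w=camera('wrist');save(w,'w1');s=read_state();print(s['ee_pos'],s['joint_positions'],w['intrinsics'],w['camera_from_world'])
pickle.dump({k:w[k] for k in ['frame','intrinsics','camera_from_world']},open('w1.pkl','wb'))
E
```

```text
[ 0.40356509 -0.21181298  0.42056216] [ 0.86190347 -0.05472026 -0.44697093  1.48550973 -0.02521555  1.70345542
  0.00647196] [[371.64829954   0.         322.40397625]
 [  0.         371.64829954 244.80317043]
 [  0.           0.           1.        ]] [[ 0.91594341 -0.40130365  0.00174758 -0.45517707]
 [-0.38985288 -0.88875806  0.24108887 -0.11378603]
 [-0.09519667 -0.22150506 -0.97050147  0.57107935]
 [ 0.          0.          0.          1.        ]]
```

View pics/w1.png

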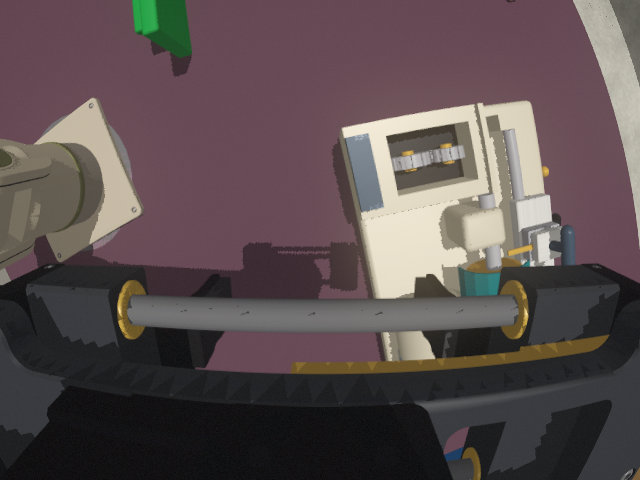

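```bash
python3 - <<'E'
import cv2
s=cv2.imread('pics/w1.png')
cv2.imwrite('pics/w1c.png',cv2.resize(s[90:230,330:530],None,fx=4,fy=4,interpolation=cv2.INTER_CUBIC))
E
```

```text
(no output)
```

View pics/w1c.png

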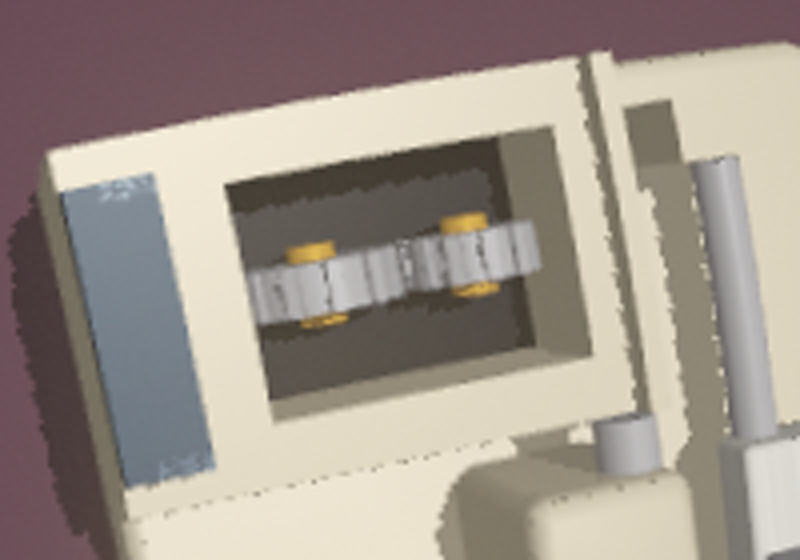

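```bash
cat >> h.py <<'E'
def fj(p,X):
    X=np.atleast_2d(X);K=p['intrinsics'];T=p['camera_from_world'];q=X@T[:3,:3].T+T[:3,3]
    rr=np.linalg.norm(q[:,:2],axis=1);th=np.arctan2(rr,q[:,2])
    return q[:,:2]/rr[:,None]*th[:,None]*K[0,0]+K[:2,2]
E
cat > fit.py <<'E'
from h import *
import pickle
from scipy.optimize import least_squares
c=pickle.load(open('cams.pkl','rb'));t,s=c['t'],c['s'];w=pickle.load(open('w1.pkl','rb'))
LF=[(-77.5,45,148),(-77.5,-45,148)]; HL=(-105,58,130);HR=(-105,-58,130);EO=(76,58,140);EI=(68.5,58,140)
W=[((155,175),LF[0]),((213,466),LF[1]),((48,153),HL),((127,518),HR),((608,52),EO),((590,56),EI)]
W=[(np.array(a)/4+(330,90)-.4,b) for a,b in W]
TT=[((83,422),LF[0]),((233,450),LF[1]),((47,466),HL)]; TT=[(np.array(a)/4+(450,160)-.4,b) for a,b in TT]
SS=[((295,78),(-77.5,-45,144)),((448,75),LF[0]),((295,62),LF[1]),((355,290),EO),((475,66),HL)]; SS=[(np.array(a)/3.3+(0,200)-.4,b) for a,b in SS[1:]]
def res(x,use):
    r=R.from_euler('z',x[2]);o=[]
    for pr,cam,L,u in [(fj,w,W,0),(pj,t,TT,1),(pj,s,SS,2)]:
        if u not in use: continue
        X=r.apply(np.array([b for a,b in L])/1000)+[x[0],x[1],0]
        o.append((pr(cam,X)-np.array([a for a,b in L])))
    return o
for use in [(0,),(1,),(2,),(0,1,2)]:
    f=least_squares(lambda x:np.concatenate([q.ravel() for q in res(x,use)]),[.553,-.21,-.16],loss='soft_l1')
    print(use,f.x[:2].round(4),np.degrees(f.x[2]).round(2),[q.round(1).tolist() for q in res(f.x,use)])
E
python3 fit.py
```

```text
(0,) [ 0.5539 -0.2135] -10.94 [[[-0.5, -1.0], [0.5, 0.8], [-0.1, -0.5], [0.1, 0.5], [0.4, 0.2], [-0.3, -0.1]]]
(1,) [ 0.5534 -0.2144] -9.95 [[[-0.2, -0.2], [0.4, 0.0], [-0.2, 0.2]]]
(2,) [ 0.5554 -0.2096] -10.94 [[[-3.1, 0.1], [0.1, 0.6], [0.0, -3.1], [2.3, 0.8]]]
(0, 1, 2) [ 0.5539 -0.2133] -10.79 [[[-0.7, -0.9], [0.5, 0.8], [-0.3, -0.3], [0.2, 0.6], [0.2, -0.0], [-0.5, -0.3]], [[-1.1, -0.8], [-0.6, 0.0], [-1.3, -0.5]], [[-4.9, -0.4], [-1.8, 0.2], [-1.8, -3.7], [0.5, 0.3]]]
```

```bash
python3 - <<'E'
from h import *
rel([.50,.08,.38],Rt(-8)); rel([.594,.396,.26],Rt(7.5))
E
```

```text
t 2.75 shift [30.61, -2.66, 4.09] rot [0.002, -0.001, -0.266] |d|/6.25 5.0 ang/10.7 1.4
t 2.75 shift [63.34, -6.52, 16.13] rot [0.002, -0.001, -0.537] |d|/6.25 10.5 ang/10.7 2.9
```

play_rows:
  moves:
    - [[5,-0.5,0.5],[0,0,-0.05],8.7]
    - [[11,-1,1],[0,0,-0.1],8.7]
    - [[17,-1.5,2],[0,0,-0.15],8.7]
    - [[23,-2,3],[0,0,-0.2],8.7]
    - [[29,-2.5,4],[0,0,-0.26],8.7]
    - [[35,-3,5],[0,0,-0.3],8.7]
    - [[41,-3.5,7],[0,0,-0.35],8.7]
    - [[46.5,-4.2,9],[0,0,-0.4],8.7]

```text
time: 3.75
ee_pos: [0.5498, 0.2232, 0.329]
eef_rot: [0.712, 0.702, 0.0, 0.0]
ft_force: [0.3, -1.4, 0.2]
width: 0.0867
```

```bash
python3 - <<'E'
from h import *
rel([.580,.390,.26],Rt(7.5))
E
```

```text
t 3.75 shift [16.72, 2.77, 6.9] rot [0.001, 0.0, -0.145] |d|/6.25 2.9 ang/10.7 0.8
```

play_rows:
  moves:
    - [[5.5,0.9,2.5],[0,0,-0.05],8.7]
    - [[11,1.8,5],[0,0,-0.1],8.7]
    - [[16.7,2.7,6.9],[0,0,-0.14],8.7]
    - [[16.7,2.7,6.9],[0,0,-0.14],8.7]
    - [[16.7,2.7,6.9],[0,0,-0.14],8.7]

```text
time: 4.38
ee_pos: [0.5787, 0.3882, 0.2604]
eef_rot: [0.662, 0.75, -0.0, 0.0]
ft_force: [-0.1, 0.0, 0.1]
width: 0.0869
```

```bash
python3 - <<'E'
from h import *
import pickle
w=camera('wrist');save(w,'w2');s=read_state();print(s['ee_pos'],s['eef_rot'],s['joint_positions'])
pickle.dump({k:w[k] for k in ['frame','intrinsics','camera_from_world']},open('w2.pkl','wb'))
X=lambda x,y,z:np.array([.594,.396,.054])+np.array([-.131,.991,0])*x+np.array([0,0,1])*y+np.array([.991,.131,0])*z
print(fj(w,[X(.065,.05,.009),X(.065,.05,-.009),X(-.065,.05,-.009),X(-.065,.05,.009)]))
E
```

```text
[0.57922328 0.38743079 0.2610234 ] [6.62180636e-01 7.49344086e-01 2.09155968e-04 4.50282096e-04] [-0.13344385  0.62205503 -0.88217975  1.14165545  0.4676051   1.57187059
 -0.78845732]
[[351.08764382 148.79557885]
 [329.93034592 148.75175974]
 [330.24045773 293.35814067]
 [349.77611524 293.1616437 ]]
```

View pics/w2.png

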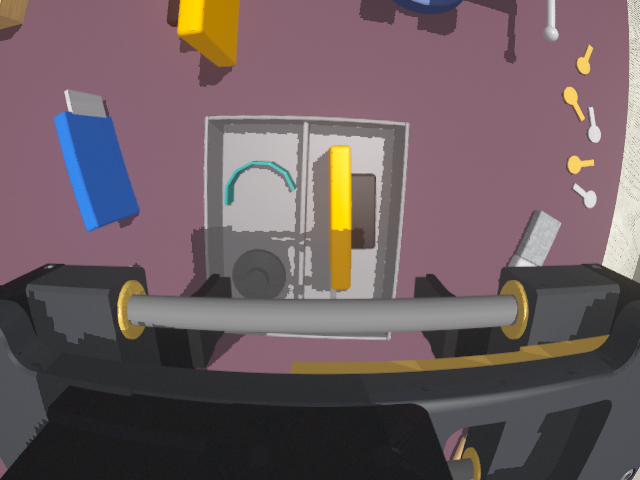

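```bash
python3 - <<'E'
from h import *
rel([.5943,.397,.074],Rt(7.5))
E
```

```text
t 4.42 shift [0.77, 1.6, 18.7] rot [0.001, 0.0, -0.008] |d|/6.25 3.0 ang/10.7 0.0
```

play_rows:
  moves:
    - [[0.8,1.6,5],[0,0,-0.01],5]
    - [[0.8,1.6,10],[0,0,-0.01],5]
    - [[0.8,1.6,15],[0,0,-0.01],5]
    - [[0.8,1.6,18.7],[0,0,-0.01],5]
    - [[0.8,1.6,18.7],[0,0,-0.01],5]
    - [[0.8,1.6,18.7],[0,0,-0.01],1]
    - [[0.8,1.6,18.7],[0,0,-0.01],1]
    - [[0.8,1.6,18.7],[0,0,-0.01],1]
  grip_force: 30

```text
time: 5.42
ee_pos: [0.5939, 0.3988, 0.0751]
eef_rot: [0.658, 0.753, 0.001, 0.0]
ft_force: [-0.2, 0.8, -0.6]
width: 0.0279
```

play_rows:
  moves:
    - [[0,0,0],[0,0,0],1]
    - [[0,0,0],[0,0,0],1]
    - [[0,0,-3],[0,0,0],1]
    - [[0,0,-7],[0,0,0],1]
    - [[0,0,-12],[0,0,0],1]
    - [[0,0,-17],[0,0,0],1]
    - [[0,0,-20],[0,0,0],1]
    - [[0,0,-20],[0,0,0],1]
  grip_force: 50

```text
time: 6.42
ee_pos: [0.5935, 0.3992, 0.2752]
eef_rot: [0.658, 0.753, 0.001, 0.0]
ft_force: [-0.3, 0.2, -3.8]
width: 0.0175
```

```bash
python3 - <<'E'
from h import *
s=camera('scene');save(s,'s2');print(read_state()['ft_force'],read_state()['width'],read_state()['joint_positions'])
rel([.48,.06,.25],Rt(0,0))
E
```

```text
[ 0.32261688 -0.6547392  -4.55577245] 0.017749228970392092 [-0.17559039  0.65791679 -0.87016347  1.05676853  0.48710003  1.61686314
 -0.76962531]
t 6.47 shift [-32.03, -15.78, 2.28] rot [-0.0, 0.0, 0.135] |d|/6.25 5.7 ang/10.7 0.7
```

View pics/s2.png

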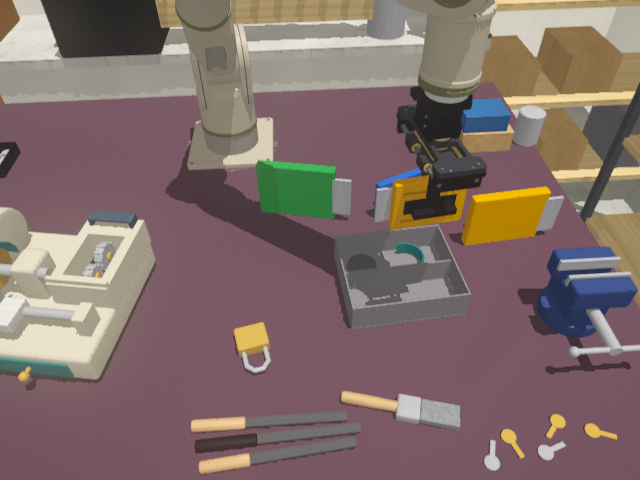

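```bash
python3 - <<'E'
from h import *
rel([.60,-.03,.25],Rt(0,0))
rel([.60,-.03,.18],Rt(0,50))
E
```

```text
t 6.47 shift [-42.56, -5.1, 2.29] rot [-0.0, 0.0, 0.135] |d|/6.25 6.9 ang/10.7 0.7
t 6.47 shift [-42.56, -5.1, 9.29] rot [-0.871, -0.059, 0.127] |d|/6.25 7.0 ang/10.7 4.7
```

play_rows:
  moves:
    - [[-5,-0.6,0.3],[0,0,0.02],1]
    - [[-10.5,-1.3,0.6],[0,0,0.04],1]
    - [[-16,-2,0.9],[0,0,0.06],1]
    - [[-21.5,-2.6,1.2],[0,0,0.08],1]
    - [[-27,-3.2,1.5],[0,0,0.1],1]
    - [[-32.5,-3.9,1.8],[0,0,0.12],1]
    - [[-38,-4.5,2.1],[0,0,0.13],1]
    - [[-42.6,-5.1,2.3],[0,0,0.13],1]

```text
time: 7.48
ee_pos: [0.5988, -0.0338, 0.2476]
eef_rot: [0.706, 0.708, -0.001, -0.001]
ft_force: [-0.1, 0.8, -3.8]
width: 0.0178
```

```bash
python3 - <<'E'
from h import *
print(read_state()['joint_positions'].round(2),read_state()['width'])
rel([.60,-.03,.13],Rt(0,50))
E
```

```text
[ 0.63  0.38 -0.85  1.46  0.29  1.44 -0.22] 0.017848287810056106
t 7.47 shift [0.38, 0.17, 11.76] rot [-0.877, -0.001, 0.003] |d|/6.25 1.9 ang/10.7 4.7
```

play_rows:
  moves:
    - [[0,0.2,1],[-0.15,0,0],1]
    - [[0.2,0.2,3],[-0.3,0,0],1]
    - [[0.4,0.2,5],[-0.45,0,0],1]
    - [[0.4,0.2,7],[-0.6,0,0],1]
    - [[0.4,0.2,9],[-0.75,0,0],1]
    - [[0.4,0.2,11],[-0.87,0,0],1]
    - [[0.4,0.2,11.7],[-0.87,0,0],1]
    - [[0.4,0.2,11.7],[-0.87,0,0],1]

```text
time: 8.48
ee_pos: [0.6017, -0.0185, 0.1537]
eef_rot: [0.643, 0.654, 0.292, 0.273]
ft_force: [-0.1, 1.1, -4.3]
width: 0.0178
```

```bash
python3 - <<'E'
from h import *
s=camera('scene');save(s,'s3')
q=read_state();print(q['joint_positions'].round(2),q['width'],np.degrees(np.arcsin(-R.from_quat(q['eef_rot']).as_matrix()[2,2])))
rel([.60,-.03,.056],Rt(0,50))
E
```

```text
[ 1.18 -0.06 -1.17  2.29 -1.03  0.09  0.99] 0.017418304536832237 42.890075861057056
t 8.53 shift [-1.24, -7.21, 6.49] rot [-0.051, -0.029, 0.002] |d|/6.25 1.6 ang/10.7 0.3
```

View pics/s3.png

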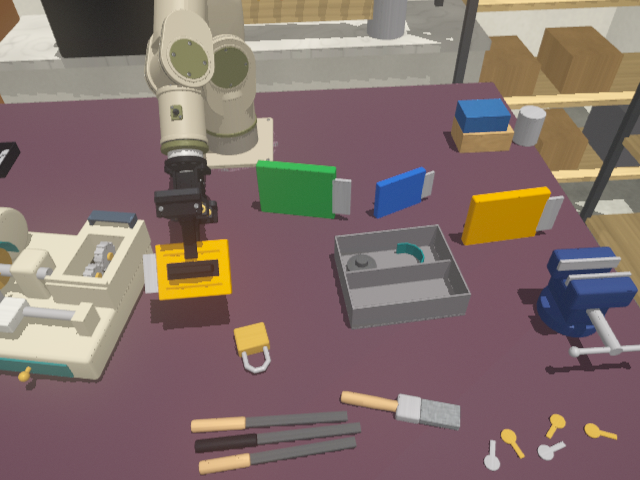

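```bash
python3 - <<'E'
from h import *
rel([.69,-.05,.11],Rt(0,48))
E
```

```text
t 8.53 shift [-3.35, 2.87, 9.34] rot [-0.016, -0.029, 0.003] |d|/6.25 1.7 ang/10.7 0.2
```

play_rows:
  moves:
    - [[-1,1.5,2],[0,0,0],1]
    - [[-2,3,5],[0,-0.01,0],1]
    - [[-3.3,3,7.5],[-0.01,-0.03,0],1]
    - [[-3.3,2.9,9.3],[-0.02,-0.03,0],1]
    - [[-3.3,2.9,9.3],[-0.02,-0.03,0],1]

```text
time: 9.15
ee_pos: [0.6287, -0.0384, 0.1384]
eef_rot: [0.654, 0.653, 0.274, 0.265]
ft_force: [-0.6, 0.9, -3.7]
width: 0.0178
```

```bash
python3 - <<'E'
from h import *
q=read_state();print(q['joint_positions'].round(2),q['width'],np.degrees(np.arcsin(-R.from_quat(q['eef_rot']).as_matrix()[2,2])))
rel([.69,-.05,.060],Rt(0,50))
E
```

```text
[ 0.85  0.08 -0.86  2.22  0.39  0.09 -0.36] 0.017790374594144176 45.170193266190694
t 9.15 shift [-1.29, -1.18, 9.87] rot [-0.09, -0.012, -0.006] |d|/6.25 1.6 ang/10.7 0.5
```

play_rows:
  moves:
    - [[-0.5,2,4],[0,0,0],1]
    - [[-1.2,2,6],[0,0,0],1]
    - [[-1.2,2,6],[0,0,0],1]
    - [[-1.2,2,6],[0,0,0],1]
    - [[-1.2,2,6],[-0.08,0,0],1]
    - [[-1.2,2,6],[-0.08,0,0],1]

```text
time: 9.9
ee_pos: [0.6785, -0.0554, 0.1008]
eef_rot: [0.654, 0.651, 0.271, 0.274]
ft_force: [-0.1, 0.2, -4.7]
width: 0.0179
```

```bash
python3 - <<'E'
from h import *
q=read_state();print(q['joint_positions'].round(2),q['width'],np.degrees(np.arcsin(-R.from_quat(q['eef_rot']).as_matrix()[2,2])))
rel([.69,-.05,.060],Rt(0,50))
E
```

```text
[ 0.61  0.25 -0.63  2.14  1.62  0.11 -1.52] 0.017881465712423918 44.72973750814374
t 9.9 shift [0.56, -2.09, 3.68] rot [-0.083, 0.005, -0.002] |d|/6.25 0.7 ang/10.7 0.4
```

```bash
python3 - <<'E'
from h import *
q=read_state();r=Rt(0,45.3)
rel([.695,-.052,.059],r);rel([.69,-.05,.20],r)
E
```

```text
t 9.9 shift [0.36, -1.81, 4.11] rot [-0.001, 0.005, -0.002] |d|/6.25 0.7 ang/10.7 0.0
t 9.9 shift [0.52, 7.86, -6.17] rot [-0.001, 0.005, -0.002] |d|/6.25 1.6 ang/10.7 0.0
```

play_rows:
  moves:
    - [[0.2,-0.6,1.4],[0,0,0],1]
    - [[0.3,-1.2,2.8],[0,0,0],1]
    - [[0.4,-1.8,4.1],[0,0,0],1]
    - [[0.4,-1.8,4.1],[0,0,0],1]
    - [[0.4,-1.8,4.1],[0,0,0],1]

```text
time: 10.52
ee_pos: [0.6961, -0.0519, 0.0605]
eef_rot: [0.654, 0.651, 0.271, 0.274]
ft_force: [0.6, -0.6, -3.9]
width: 0.0177
```

```bash
python3 - <<'E'
from h import *
q=read_state();print(q['joint_positions'].round(2),q['ft_force'],q['width'],q['ee_pos'],np.degrees(np.arcsin(-R.from_quat(q['eef_rot']).as_matrix()[2,2])))
s=camera('scene');save(s,'s4')
cv2.imwrite('pics/s4c.png',cv2.resize(cv2.imread('pics/s4.png')[150:370,60:300],None,fx=2.6,fy=2.6))
rel([.695,-.052,.056],Rt(0,45))
E
```

```text
[ 0.69  0.41 -0.75  2.11  2.    0.23 -1.82] [ 0.59972064 -0.58327007 -3.87343076] 0.017692263232220905 [ 0.69606145 -0.05194777  0.06051638] 44.6638401560969
t 10.57 shift [-0.0, -0.44, 0.25] rot [0.007, 0.006, -0.001] |d|/6.25 0.1 ang/10.7 0.0
```

View pics/s4c.png

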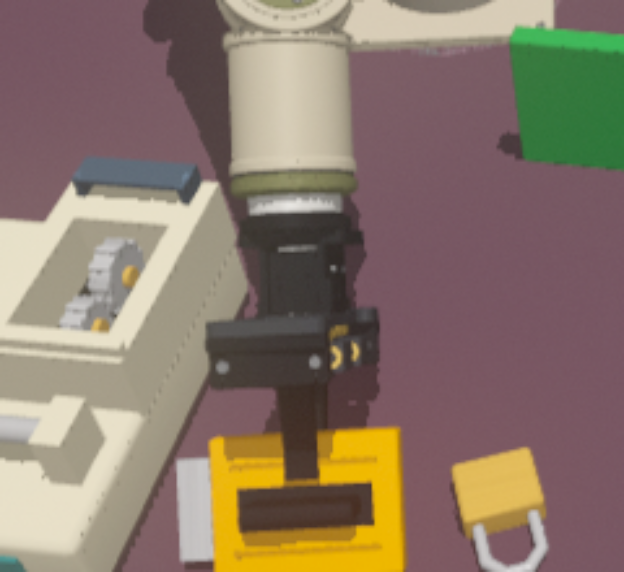

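```bash
python3 - <<'E'
from h import *
rel([.695,-.052,.053],Rt(0,51))
E
```

```text
t 10.57 shift [-0.0, -0.65, 0.46] rot [-0.098, 0.006, -0.001] |d|/6.25 0.1 ang/10.7 0.5
```

play_rows:
  moves:
    - [[0,-0.3,0.2],[-0.05,0,0],1]
    - [[0,-0.65,0.45],[-0.1,0,0],1]
    - [[0,-0.65,0.45],[-0.1,0,0],1]
    - [[0,-0.65,0.45],[-0.1,0,0],1]
    - [[0,-0.65,0.45],[-0.1,0,0],1]

```text
time: 11.2
ee_pos: [0.6958, -0.0518, 0.0534]
eef_rot: [0.639, 0.637, 0.303, 0.307]
ft_force: [0.0, 0.3, -3.3]
width: 0.0177
```

```bash
python3 - <<'E'
from h import *
q=read_state();print(q['joint_positions'].round(2),q['ft_force'],q['width'],q['ee_pos'],np.degrees(np.arcsin(-R.from_quat(q['eef_rot']).as_matrix()[2,2])))
E
```

```text
[ 0.89  0.55 -0.96  2.17  2.4   0.41 -2.08] [ 0.04526522  0.32073657 -3.25667541] 0.017728734632421247 [ 0.69581161 -0.05179319  0.05342724] 38.882515019138836
```

play_rows:
  moves:
    - [[0,0,0],[0,0,0],2.5]
    - [[0,0,0],[0,0,0],3.5]
    - [[0,0,0],[0,0,0],4.5]
    - [[0,0,0],[0,0,0],5.5]
    - [[0,0,0],[0,0,0],6.5]
    - [[0,0,0],[0,0,0],7.5]
    - [[0,0,0],[0,0,0],8.7]
    - [[0,0,0],[0,0,0],8.7]

```text
time: 12.2
ee_pos: [0.6953, -0.0517, 0.0526]
eef_rot: [0.639, 0.637, 0.303, 0.307]
ft_force: [1.1, 0.2, -1.9]
width: 0.084
```

```bash
python3 - <<'E'
from h import *
q=read_state();print(q['joint_positions'].round(2),q['ft_force'],q['width'],q['ee_pos'])
s=camera('scene');save(s,'s5')
cv2.imwrite('pics/s5c.png',cv2.resize(cv2.imread('pics/s5.png')[150:370,60:300],None,fx=2.6,fy=2.6))
r=R.from_quat(q['eef_rot']);rel(q['ee_pos']-[.08,0,0],r)
E
```

```text
[ 0.89  0.55 -0.96  2.17  2.4   0.41 -2.08] [ 1.05788562  0.17568937 -1.86730862] 0.0839750159441023 [ 0.6952726  -0.05174871  0.05257255]
t 12.25 shift [-0.03, -5.02, -6.22] rot [-0.0, 0.0, -0.0] |d|/6.25 1.3 ang/10.7 0.0
```

View pics/s5c.png

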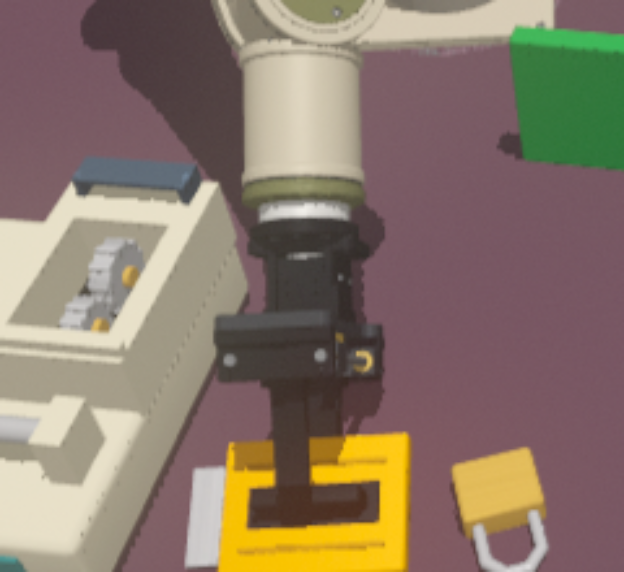

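play_rows:
  moves:
    - [[0,-0.6,-0.8],[0,0,0],8.7]
    - [[0,-1.2,-1.6],[0,0,0],8.7]
    - [[0,-1.9,-2.3],[0,0,0],8.7]
    - [[0,-2.5,-3.1],[0,0,0],8.7]
    - [[0,-2.8,-3.5],[0,0,0],8.7]
    - [[0,-2.8,-3.5],[0,0,0],8.7]

```text
time: 13.0
ee_pos: [0.6503, -0.0518, 0.0529]
eef_rot: [0.639, 0.637, 0.303, 0.307]
ft_force: [0.2, 0.4, 0.1]
width: 0.0871
```

```bash
python3 - <<'E'
from h import *
q=read_state();print(q['joint_positions'].round(2),q['ft_force'],q['width'],q['ee_pos'])
s=camera('scene');save(s,'s6')
cv2.imwrite('pics/s6c.png',cv2.resize(cv2.imread('pics/s6.png')[150:370,60:300],None,fx=2.6,fy=2.6))
rel([.62,-.05,.15],Rt(0,45))
E
```

```text
[ 1.    0.5  -1.05  2.27  2.47  0.42 -2.16] [0.21594355 0.4096522  0.09500131] 0.08714862897926531 [ 0.65025379 -0.05181462  0.05288888]
t 13.05 shift [0.13, 5.63, -8.47] rot [0.107, 0.006, -0.001] |d|/6.25 1.6 ang/10.7 0.6
```

View pics/s6c.png

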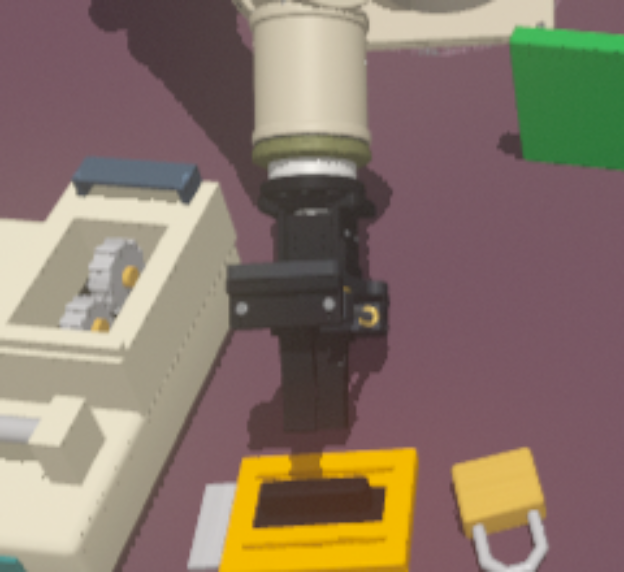

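play_rows:
  moves:
    - [[0,2,-2],[0,0,0],8.7]
    - [[0,4,-5],[0.05,0,0],8.7]
    - [[0,6,-8.5],[0.15,0,0],8.7]
    - [[0,9,-10],[0.3,0,0],8.7]
    - [[0,12,-11],[0.45,0,0],8.7]
    - [[0,14,-11],[0.6,0,0],8.7]
    - [[0,15,-11],[0.75,0,0],8.7]
    - [[0,15,-11],[0.89,0,0],8.7]

```text
time: 14.05
ee_pos: [0.6571, -0.0986, 0.1975]
eef_rot: [0.706, 0.649, 0.119, 0.259]
ft_force: [2.3, -2.1, -0.5]
width: 0.0871
```

```bash
python3 - <<'E'
from h import *
q=read_state();print(q['joint_positions'].round(2),q['ft_force'],q['width'],q['ee_pos'])
rel([.62,-.05,.25],Rt(0,0))
E
```

```text
[ 0.61  0.14 -0.69  1.91  0.55  0.66 -0.49] [ 2.25736387 -2.13623639 -0.47398663] 0.08711115082034199 [ 0.65710314 -0.09855517  0.19748377]
t 14.05 shift [3.39, -0.56, -7.29] rot [0.542, 0.2, -0.082] |d|/6.25 1.3 ang/10.7 3.1
```

play_rows:
  moves:
    - [[1.2,0,-2.5],[0.15,0.05,-0.02],8.7]
    - [[2.4,-0.3,-5],[0.3,0.1,-0.04],8.7]
    - [[3.4,-0.5,-7.3],[0.45,0.16,-0.06],8.7]
    - [[3.4,-0.5,-7.3],[0.54,0.2,-0.08],8.7]
    - [[3.4,-0.5,-7.3],[0.54,0.2,-0.08],8.7]
    - [[3.4,-0.5,-7.3],[0.54,0.2,-0.08],8.7]

```text
time: 14.8
ee_pos: [0.6217, -0.0491, 0.2506]
eef_rot: [0.708, 0.707, 0.003, 0.004]
ft_force: [-0.7, 0.9, -0.4]
width: 0.0872
```

```bash
python3 - <<'E'
from h import *
import pickle
q=read_state();print(q['joint_positions'].round(2),q['ft_force'],q['width'],q['ee_pos'],q['eef_rot'])
D={}
for n in ['top','scene','wrist']:
    p=camera(n);save(p,n+'7');D[n]={k:p[k] for k in ['frame','intrinsics','camera_from_world']}
pickle.dump(D,open('p7.pkl','wb'))
cv2.imwrite('pics/s7c.png',cv2.resize(cv2.imread('pics/scene7.png')[290:400,100:240],None,fx=5,fy=5,interpolation=cv2.INTER_CUBIC))
cv2.imwrite('pics/t7c.png',cv2.resize(cv2.imread('pics/top7.png')[130:260,370:480],None,fx=4.5,fy=4.5,interpolation=cv2.INTER_CUBIC))
E
```

```text
[ 0.56  0.4  -0.74  1.4   0.27  1.43 -0.18] [-0.65720383  0.92457649 -0.39464742] 0.08722935931040905 [ 0.6216834  -0.04913157  0.2506242 ] [0.70752778 0.70666411 0.00339102 0.00433375]
```

View pics/s7c.png

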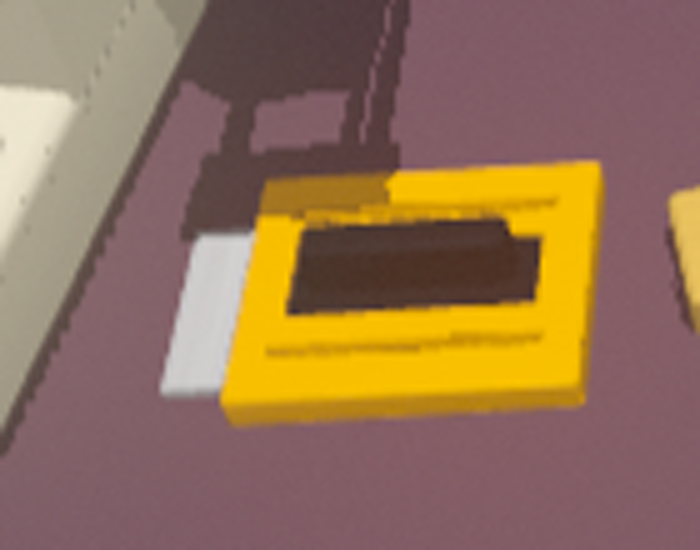

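View pics/t7c.png

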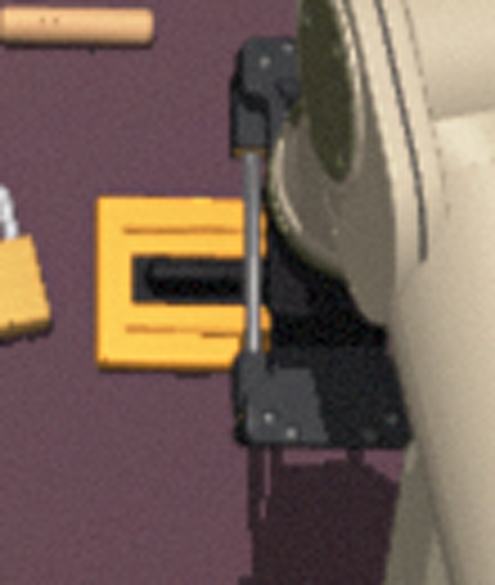

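View pics/wrist7.png

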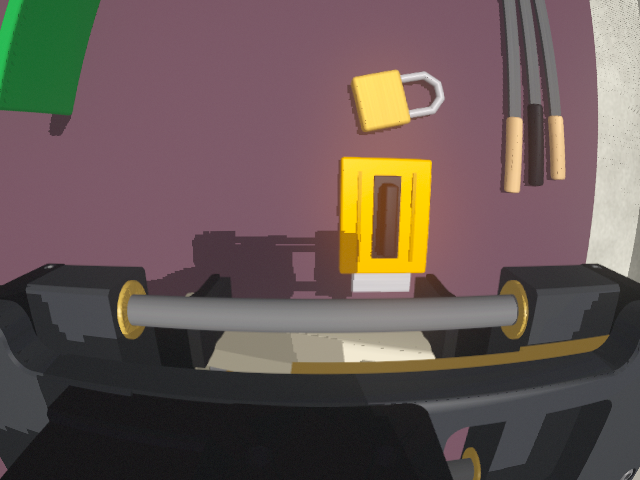

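```bash
python3 - <<'E'
from h import *
import pickle
from scipy.optimize import least_squares
D=pickle.load(open('p7.pkl','rb'))
M=np.array([(65,50,18),(65,-50,18),(-65,-50,18),(-65,50,18)])/1000
W=np.array([(341,157),(431,160),(428,272),(340,272)])
S=np.array([(600,162),(583,388),(222,405),(265,180)])/5+[100,290]-.4
for use in ['w','s','ws']:
    def res(x):
        X=R.from_euler('z',x[2]).apply(M)+[x[0],x[1],0];o=[]
        if 'w' in use:o.append((fj(D['wrist'],X)-W).ravel())
        if 's' in use:o.append((pj(D['scene'],X)-S).ravel())
        return np.concatenate(o)
    f=least_squares(res,[.7,-.05,1.57]);print(use,f.x[:2].round(4),np.degrees(f.x[2]).round(2),f.fun.round(1))
E
```

```text
w [ 0.6942 -0.0505] 90.29 [-0.1 -0.6  1.1 -1.7 -1.5  0.4  0.5  2. ]
s [ 0.6947 -0.0505] 89.85 [ 0.7 -0.2 -0.1 -0.5 -0.7  0.5  0.1  0. ]
ws [ 0.6943 -0.0505] 90.19 [ 0.1 -0.7  1.3 -1.6 -1.5  0.5  0.4  1.9  0.6 -0.5  0.1 -0.8 -0.6  0.5
 -0.1  0.1]
```

```bash
python3 - <<'E'
from h import *
rel([.6945,-.0505,.08],Rt(0,0));rel([.6945,-.0505,.021],Rt(0,0))
E
```

```text
t 14.95 shift [-0.07, 7.12, 17.21] rot [0.011, 0.002, -0.001] |d|/6.25 3.0 ang/10.7 0.1
t 14.95 shift [-0.06, 7.06, 23.11] rot [0.011, 0.002, -0.001] |d|/6.25 3.9 ang/10.7 0.1
```

play_rows:
  moves:
    - [[0,3,5],[0.01,0,0],5]
    - [[0,6,10],[0.01,0,0],5]
    - [[-0.1,7.1,15],[0.01,0,0],5]
    - [[-0.1,7.1,18.5],[0.01,0,0],5]
    - [[-0.1,7.1,21],[0.01,0,0],5]
    - [[-0.1,7.1,22],[0.01,0,0],5]
    - [[-0.1,7.1,22],[0.01,0,0],5]

```text
time: 15.82
ee_pos: [0.6949, -0.0511, 0.0321]
eef_rot: [0.708, 0.707, -0.0, 0.0]
ft_force: [0.1, 0.6, 0.6]
width: 0.05
```

```bash
python3 - <<'E'
from h import *
rel([.6945,-.0505,.021],Rt(0,0));print(read_state()['ft_force'],read_state()['ee_pos'])
E
```

```text
t 15.82 shift [0.06, -0.04, 1.11] rot [0.0, 0.001, -0.002] |d|/6.25 0.2 ang/10.7 0.0
[0.05297577 0.56092882 0.62471945] [ 0.69485716 -0.05108233  0.03206968]
```

play_rows:
  moves:
    - [[0,0,0.6],[0,0,0],5]
    - [[0.1,0,1.1],[0,0,0],5]
    - [[0.1,0,1.1],[0,0,0],1]
    - [[0.1,0,1.1],[0,0,0],1]
    - [[0.1,0,1.1],[0,0,0],1]
    - [[0.1,0,1.1],[0,0,0],1]
    - [[0.1,0,1.1],[0,0,0],1]
  grip_force: 60

```text
time: 16.7
ee_pos: [0.6946, -0.0501, 0.0208]
eef_rot: [0.708, 0.706, -0.001, 0.0]
ft_force: [-2.9, 0.3, 2.1]
width: 0.0136
```

```bash
python3 - <<'E'
from h import *
q=read_state();print(q['ee_pos'],q['eef_rot'],q['width'],q['ft_force'])
rel([.62,-.06,.25],Rt(-50))
E
```

```text
[ 0.69463444 -0.05013436  0.02081976] [ 7.07740994e-01  7.06471630e-01 -7.15268301e-04  9.62553343e-05] 0.013585850216168356 [-2.87622716  0.290343    2.10490999]
t 16.7 shift [-1.03, -7.48, -22.91] rot [-0.0, 0.001, 0.871] |d|/6.25 3.9 ang/10.7 4.7
```

```bash
cat >> h.py <<'E'
SEAT=np.array([.5537,-.2137,.130]);YAW=-10.6
def cov(tipx,h,phi,dy=0,off=(0,0,.0118)):
    """TCP pose for cover with underside tongue tip at seat x=tipx (m), height h over housing top, tilt phi deg"""
    B=R.from_euler('z',YAW,degrees=True)
    C=R.from_euler('y',-phi,degrees=True)           # cover in seat axes
    c=np.array([tipx,dy,h])+C.apply([.091,0,.009])
    tcp=SEAT+B.apply(c+C.apply(off))
    tool=B*C*R.from_matrix(np.array([[1,0,0],[0,-1,0],[0,0,-1.]]))
    return tcp,tool
E
python3 - <<'E'
from h import *
a=cov(-.070,.10,12);print(a[0],(Rt(-100.6).inv()*a[1]).as_rotvec())
rel([.65,-.08,.25],Rt(-50));rel(*a)
E
```

```text
[ 0.56813624 -0.21640167  0.26926543] [-6.95159240e-18  2.09439510e-01  2.78063696e-17]
t 16.7 shift [-3.02, -4.48, -22.91] rot [-0.0, 0.001, 0.871] |d|/6.25 3.8 ang/10.7 4.7
t 16.7 shift [-16.68, -12.64, -24.81] rot [-0.183, 0.154, 1.747] |d|/6.25 5.2 ang/10.7 9.4
```

play_rows:
  moves:
    - [[0,0,-1.5],[0,0,0],1]
    - [[0,0,-5],[0,0,0],1]
    - [[0,-1,-11],[0,0,0.1],1]
    - [[-0.5,-2,-16.5],[0,0,0.25],1]
    - [[-1.5,-3,-21],[0,0,0.43],1]
    - [[-2.5,-4,-24],[0,0,0.6],1]
    - [[-4,-5,-25],[0,0,0.75],1]
    - [[-5.5,-6,-25],[0,0,0.9],1]

```text
time: 17.7
ee_pos: [0.6349, -0.1047, 0.2728]
eef_rot: [0.945, 0.326, 0.001, 0.001]
ft_force: [-0.3, 1.3, -4.0]
width: 0.0137
```

```bash
python3 - <<'E'
from h import *
q=read_state();print(q['ee_pos'],q['joint_positions'].round(2),q['width'])
rel(*cov(-.070,.10,12))
rel(*cov(-.070,.10,0))
E
```

```text
[ 0.63490099 -0.10471331  0.2728054 ] [ 0.49  0.41 -0.56  1.31  0.21  1.49 -0.95] 0.01369661644911815
t 17.7 shift [-12.15, 4.67, 0.35] rot [-0.087, 0.195, 0.847] |d|/6.25 2.1 ang/10.7 4.7
t 17.7 shift [-11.73, 5.14, 2.2] rot [0.002, -0.002, 0.85] |d|/6.25 2.1 ang/10.7 4.6
```

play_rows:
  moves:
    - [[-2,0.8,0],[-0.01,0.03,0.15],1]
    - [[-5,1.8,0],[-0.03,0.07,0.3],1]
    - [[-8,3,0.1],[-0.05,0.11,0.45],1]
    - [[-11,4,0.2],[-0.07,0.15,0.6],1]
    - [[-12.2,4.7,0.3],[-0.08,0.18,0.75],1]
    - [[-12.2,4.7,0.3],[-0.09,0.2,0.85],1]
    - [[-12.2,4.7,0.3],[-0.09,0.2,0.85],1]
    - [[-12.2,4.7,0.3],[-0.09,0.2,0.85],1]

```text
time: 18.7
ee_pos: [0.5685, -0.2168, 0.2682]
eef_rot: [0.99, -0.09, 0.106, 0.01]
ft_force: [0.5, 0.2, -3.6]
width: 0.0135
```

```bash
python3 - <<'E'
from h import *
q=read_state();print(q['ee_pos'],q['joint_positions'].round(2),q['width'])
w=camera('wrist');save(w,'w8');s=camera('scene');save(s,'s8')
cv2.imwrite('pics/s8c.png',cv2.resize(cv2.imread('pics/s8.png')[130:350,0:220],None,fx=2.7,fy=2.7))
rel(*cov(-.070,.10,12))
rel(*cov(-.070,.02,12))
E
```

```text
[ 0.56849578 -0.21677013  0.26822637] [ 0.69  0.14 -0.43  1.62  0.04  1.18 -1.49] 0.013520530543381353
t 18.8 shift [-0.02, -0.04, -0.14] rot [-0.0, -0.003, 0.003] |d|/6.25 0.0 ang/10.7 0.0
t 18.8 shift [-1.71, -0.05, 7.68] rot [-0.0, -0.003, 0.003] |d|/6.25 1.3 ang/10.7 0.0
```

View pics/w8.png

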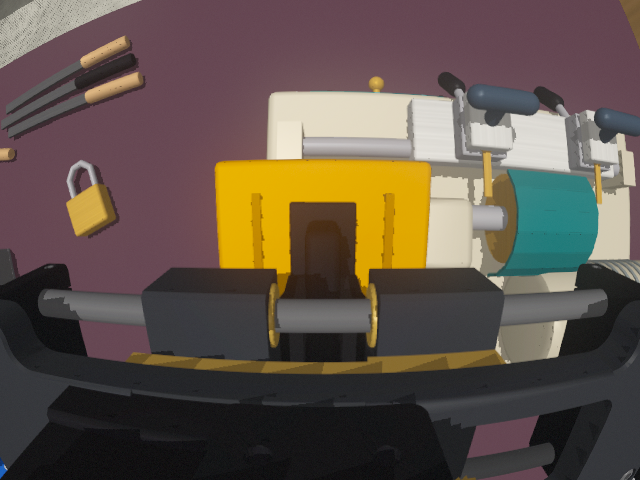

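View pics/s8c.png

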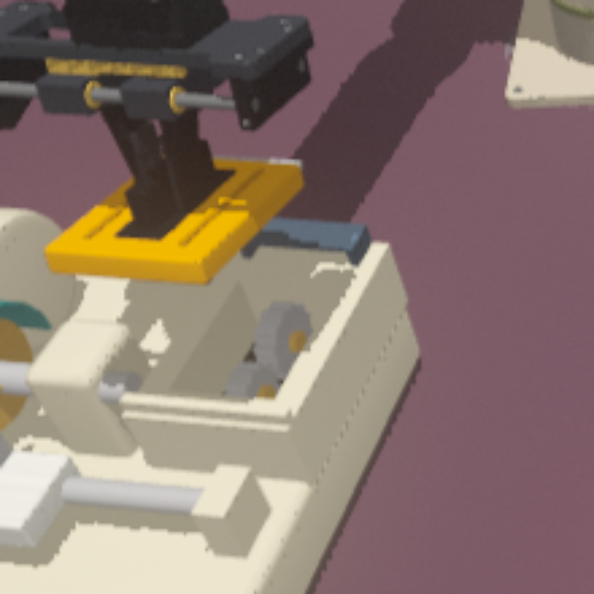

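play_rows:
  moves:
    - [[-0.6,0,2.5],[0,0,0],1]
    - [[-1.2,0,5],[0,0,0],1]
    - [[-1.6,0,7.2],[0,0,0],1]
    - [[-1.6,0,7.2],[0,0,0],1]
    - [[-1.6,0,7.2],[0,0,0],1]

```text
time: 19.42
ee_pos: [0.5685, -0.2173, 0.1952]
eef_rot: [0.99, -0.091, 0.106, 0.01]
ft_force: [0.2, -0.2, -3.9]
width: 0.0136
```

```bash
python3 - <<'E'
from h import *
import pickle
q=read_state();print(q['ee_pos'],q['joint_positions'].round(2),q['width'],q['ft_force'])
D={}
for n in ['scene','top']:
    p=camera(n);save(p,n+'9');D[n]={k:p[k] for k in ['frame','intrinsics','camera_from_world']}
pickle.dump(D,open('p9.pkl','wb'))
cv2.imwrite('pics/s9c.png',cv2.resize(cv2.imread('pics/scene9.png')[190:320,30:170],None,fx=5,fy=4.6,interpolation=cv2.INTER_CUBIC))
cv2.imwrite('pics/t9c.png',cv2.resize(cv2.imread('pics/top9.png')[160:310,430:560],None,fx=4,fy=4,interpolation=cv2.INTER_CUBIC))
rel(*cov(-.070,.005,12))
E
```

```text
[ 0.56852475 -0.21726424  0.1952464 ] [ 0.69  0.19 -0.43  1.73  0.07  1.03 -1.51] 0.013633963057627277 [ 0.22717496 -0.23318906 -3.91323226]
t 19.52 shift [-0.52, -0.09, 2.06] rot [0.0, -0.005, 0.001] |d|/6.25 0.3 ang/10.7 0.0
```

View pics/s9c.png

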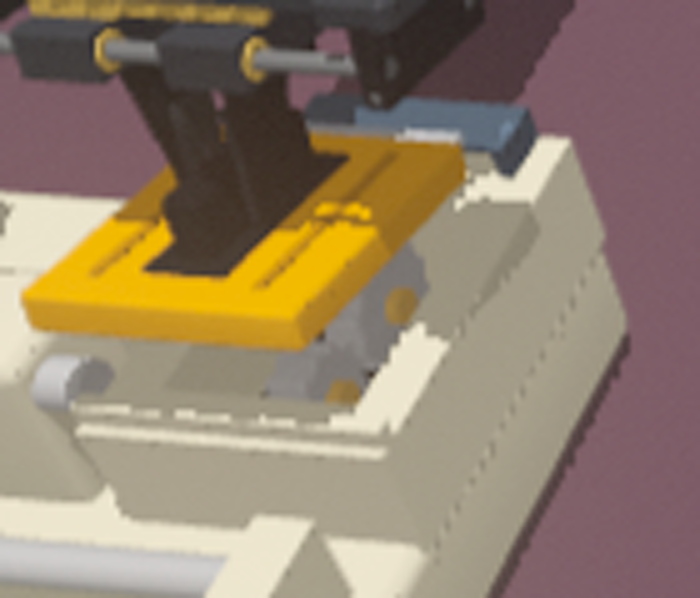

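View pics/t9c.png

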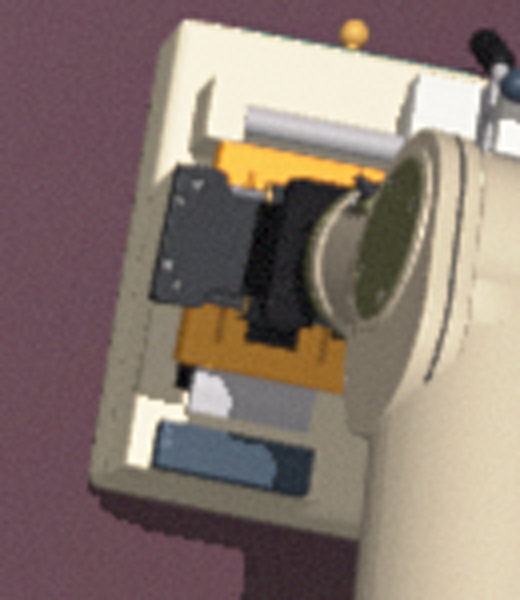

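```bash
python3 - <<'E'
from h import *
import pickle
D=pickle.load(open('p9.pkl','rb'))
q=read_state();r=R.from_quat(q['eef_rot'])
def cw(P): # cover coords -> world through tool
    return q['ee_pos']+r.apply(np.array([[p[0],-p[1],-(p[2]-.0118)] for p in np.array(P,float)]))
B=R.from_euler('z',YAW,degrees=True)
sw=lambda P:SEAT+B.apply(np.array(P,float))
C=[(-.091,.035,-.004),(-.091,-.035,-.004),(-.065,.035,-.004),(-.065,.05,.009),(-.065,-.05,.009),(.065,.05,.009),(.065,-.05,.009)]
L=[(-.0775,.045,.018),(-.0775,-.045,.018),(-.105,.045,.018),(-.105,.058,0),(.076,.058,.01),(.076,-.058,.01)]
for n,o,f in [('top',(430,160),(4,4)),('scene',(30,190),(5,4.6))]:
    im=cv2.resize(cv2.cvtColor(D[n]['frame'],cv2.COLOR_RGB2BGR),None,fx=f[0],fy=f[1],interpolation=cv2.INTER_CUBIC)
    for P,c in [(cw(C),(0,0,255)),(sw(L),(0,255,0))]:
        for u in pj(D[n],P):
            cv2.circle(im,tuple(int(v) for v in np.round((u+.4)*f)),4,c,-1)
    x0,y0=int(o[0]*f[0]),int(o[1]*f[1]);cv2.imwrite(f'pics/o9{n}.png',im[y0:y0+600,x0:x0+700])
    print(n,((pj(D[n],cw(C))-o)*f).round(),'\n',((pj(D[n],sw(L))-o)*f).round())
E
```

```text
top [[184. 406.]
 [304. 430.]
 [193. 362.]
 [173. 358.]
 [345. 393.]
 [219. 136.]
 [392. 170.]] 
 [[158. 418.]
 [310. 449.]
 [151. 464.]
 [122. 463.]
 [174. 167.]
 [365. 205.]]
scene [[458. 134.]
 [288. 122.]
 [428. 165.]
 [459. 140.]
 [209. 123.]
 [288. 316.]
 [  8. 294.]] 
 [[501. 146.]
 [285. 132.]
 [527. 104.]
 [569. 137.]
 [377. 431.]
 [ 69. 406.]]
```

View pics/o9top.png

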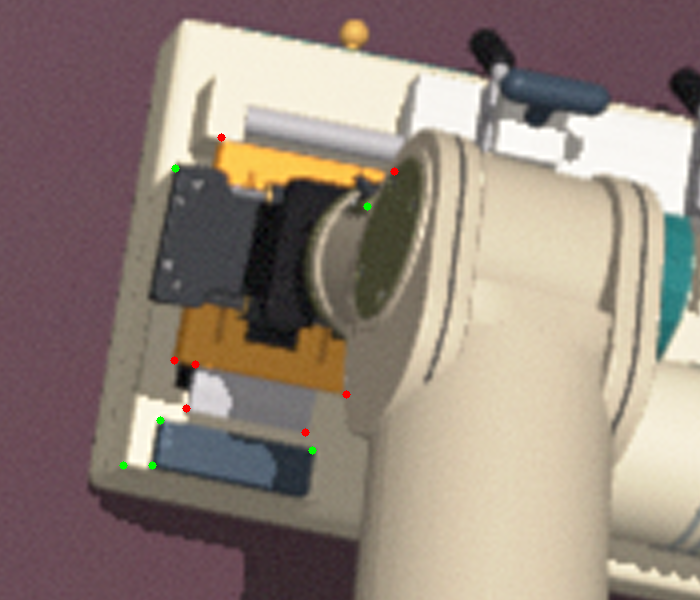

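View pics/o9scene.png

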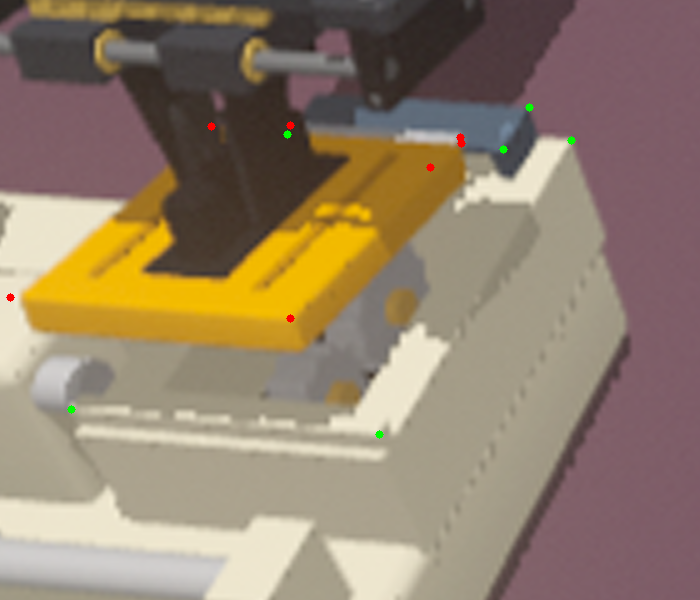

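play_rows:
  moves:
    - [[-0.2,-0.1,0.7],[0,0,0],1]
    - [[-0.4,-0.1,1.4],[0,0,0],1]
    - [[-0.5,-0.1,2],[0,0,0],1]
    - [[-0.5,-0.1,2],[0,0,0],1]
    - [[-0.5,-0.1,2],[0,0,0],1]

```text
time: 20.15
ee_pos: [0.5676, -0.2161, 0.1737]
eef_rot: [0.99, -0.091, 0.106, 0.01]
ft_force: [0.1, -0.9, -3.4]
width: 0.0134
```

```bash
python3 - <<'E'
from h import *
q=read_state();print(q['ee_pos'],q['width'],q['ft_force'],q['torque'])
rel(*cov(-.070,.005,12))
rel(*cov(-.080,.004,12));rel(*cov(-.090,.004,12))
p=camera('top');save(p,'top10')
cv2.imwrite('pics/t10c.png',cv2.resize(cv2.imread('pics/top10.png')[160:310,430:560],None,fx=4,fy=4,interpolation=cv2.INTER_CUBIC))
E
```

```text
[ 0.56757089 -0.21614489  0.17368323] 0.013409655689600236 [ 0.12307664 -0.91540094 -3.37250362] [ 0.11268781  0.43828134 -0.06309031]
t 20.15 shift [0.07, 0.01, -0.04] rot [0.0, -0.004, 0.001] |d|/6.25 0.0 ang/10.7 0.0
t 20.15 shift [-0.93, 0.01, -0.16] rot [0.0, -0.004, 0.001] |d|/6.25 0.2 ang/10.7 0.0
t 20.15 shift [-1.9, 0.01, -0.37] rot [0.0, -0.004, 0.001] |d|/6.25 0.3 ang/10.7 0.0
```

View pics/t10c.png

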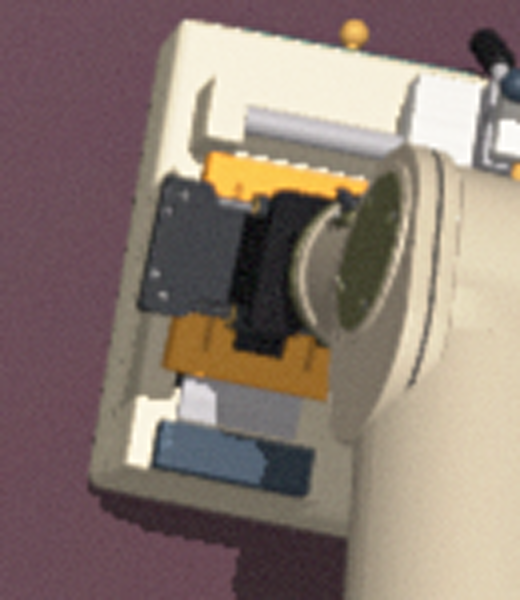

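```bash
python3 - <<'E'
from h import *
import pickle
D=pickle.load(open('cams.pkl','rb'));cam=D['t']
q=read_state();r=R.from_quat(q['eef_rot'])
cw=lambda P:q['ee_pos']+r.apply(np.array([[p[0],-p[1],-(p[2]-.0118)] for p in np.array(P,float)]))
B=R.from_euler('z',YAW,degrees=True); sw=lambda P:SEAT+B.apply(np.array(P,float))
C=[(-.091,.035,-.004),(-.091,-.035,-.004),(-.065,.035,-.004),(-.065,.05,.009)]
L=[(-.0775,.045,.018),(-.0775,-.045,.018),(-.105,.045,.018),(-.105,-.045,.018)]
f=10;im=cv2.resize(cv2.imread('pics/top10.png')[245:300,460:525],None,fx=f,fy=f,interpolation=cv2.INTER_CUBIC)
im=cv2.convertScaleAbs(im,alpha=1.5)
for P,c in [(cw(C),(0,0,255)),(sw(L),(0,255,0))]:
    for u in pj(cam,P):
        w=(u-[460,245]+.5)*f; print(w.round());cv2.circle(im,tuple(int(v) for v in w),3,c,-1)
cv2.imwrite('pics/t10d.png',im)
E
```

```text
[137. 189.]
[431. 248.]
[159.  80.]
[108.  70.]
[100. 200.]
[481. 277.]
[ 82. 314.]
[464. 392.]
```

View pics/t10d.png

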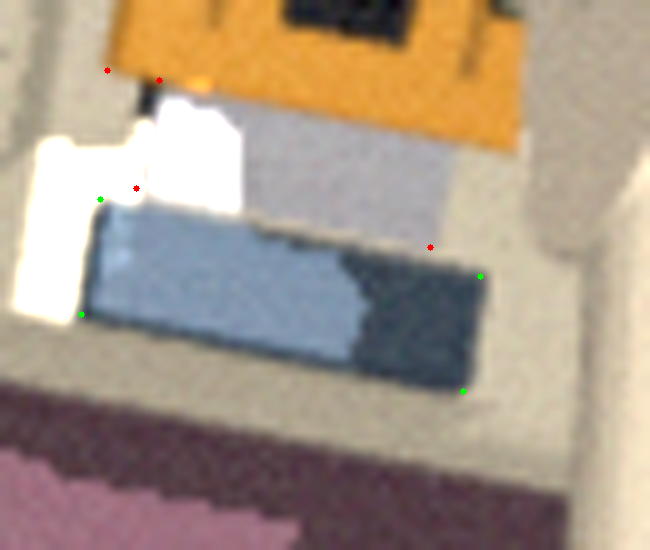

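play_rows:
  moves:
    - [[-0.4,0,-0.1],[0,0,0],1]
    - [[-0.9,0,-0.2],[0,0,0],1]
    - [[-1.2,0,-0.2],[0,0,0],1]
    - [[-1.5,0,-0.3],[0,0,0],1]
    - [[-1.5,0,-0.3],[0,0,0],1]

```text
time: 20.82
ee_pos: [0.5522, -0.2134, 0.1734]
eef_rot: [0.99, -0.091, 0.106, 0.01]
ft_force: [0.0, -0.6, -4.0]
width: 0.0134
```

```bash
python3 - <<'E'
from h import *
q=read_state();print(q['ee_pos'],q['width'],q['ft_force'],q['torque'])
rel(*cov(-.090,.003,12))
p=camera('top');save(p,'top11')
cv2.imwrite('pics/t11c.png',cv2.convertScaleAbs(cv2.resize(cv2.imread('pics/top11.png')[245:300,460:525],None,fx=10,fy=10,interpolation=cv2.INTER_CUBIC),alpha=1.5))
E
```

```text
[ 0.55224171 -0.21338627  0.17341908] 0.013444048664842861 [ 0.03072352 -0.61339926 -3.98888404] [0.0718437  0.38924299 0.07109771]
t 20.82 shift [-0.4, 0.0, 0.03] rot [0.0, -0.003, 0.001] |d|/6.25 0.1 ang/10.7 0.0
```

View pics/t11c.png

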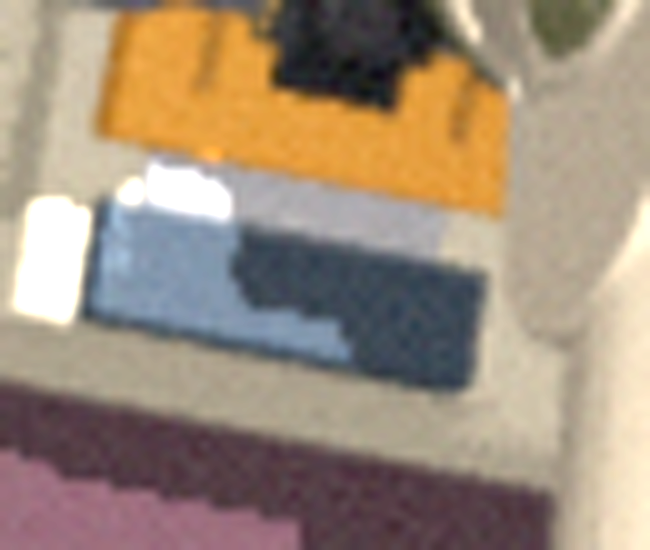

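```bash
python3 - <<'E'
from h import *
for a in [(-.090,.003,12),(-.090,.003,9),(-.0905,.002,6),(-.0905,.002,3),(-.091,.001,0)]: rel(*cov(*a))
E
```

```text
t 20.88 shift [-0.41, 0.01, 0.03] rot [0.0, -0.004, 0.001] |d|/6.25 0.1 ang/10.7 0.0
t 20.88 shift [-0.32, 0.01, 0.51] rot [0.0, -0.056, 0.001] |d|/6.25 0.1 ang/10.7 0.3
t 20.88 shift [-0.32, 0.01, 1.08] rot [0.0, -0.108, 0.001] |d|/6.25 0.2 ang/10.7 0.6
t 20.88 shift [-0.28, 0.01, 1.57] rot [0.0, -0.161, 0.001] |d|/6.25 0.3 ang/10.7 0.9
t 20.88 shift [-0.33, 0.01, 2.14] rot [0.0, -0.213, 0.001] |d|/6.25 0.3 ang/10.7 1.1
```

play_rows:
  moves:
    - [[-0.2,0,0],[0,0,0],1]
    - [[-0.4,0,0],[0,0,0],1]
    - [[-0.35,0,0.25],[0,-0.03,0],1]
    - [[-0.32,0,0.5],[0,-0.056,0],1]
    - [[-0.32,0,0.8],[0,-0.08,0],1]
    - [[-0.32,0,1.1],[0,-0.108,0],1]
    - [[-0.32,0,1.1],[0,-0.108,0],1]

```text
time: 21.75
ee_pos: [0.5519, -0.213, 0.1613]
eef_rot: [0.994, -0.092, 0.052, 0.005]
ft_force: [-0.1, -0.6, -3.4]
width: 0.0135
```

```bash
python3 - <<'E'
from h import *
q=read_state();print(q['ee_pos'],q['width'],q['ft_force'],q['torque'])
p=camera('scene');save(p,'s12')
cv2.imwrite('pics/s12c.png',cv2.resize(cv2.imread('pics/s12.png')[190:320,30:170],None,fx=5,fy=4.6,interpolation=cv2.INTER_CUBIC))
for a in [(-.0905,.002,6),(-.0905,.002,3),(-.091,.001,0)]: rel(*cov(*a))
E
```

```text
[ 0.55193633 -0.21299576  0.16131365] 0.01353427810446209 [-0.07833367 -0.56977226 -3.39089111] [ 0.08659589  0.19359328 -0.00189686]
t 21.8 shift [-0.01, 0.03, -0.07] rot [-0.0, 0.0, 0.001] |d|/6.25 0.0 ang/10.7 0.0
t 21.8 shift [0.08, 0.03, 0.41] rot [-0.0, -0.052, 0.001] |d|/6.25 0.1 ang/10.7 0.3
t 21.8 shift [0.09, 0.03, 0.99] rot [-0.0, -0.104, 0.001] |d|/6.25 0.2 ang/10.7 0.6
```

View pics/s12c.png

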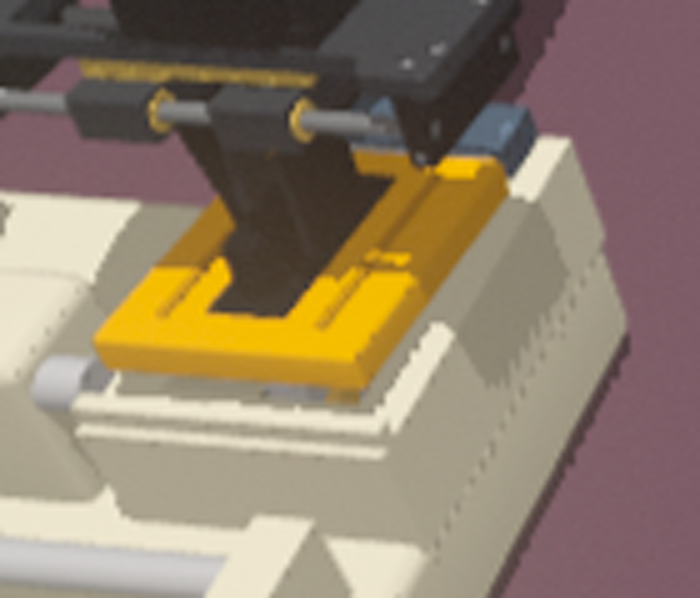

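play_rows:
  moves:
    - [[0,0,0.2],[0,-0.026,0],1]
    - [[0,0,0.4],[0,-0.052,0],1]
    - [[0,0,0.6],[0,-0.07,0],1]
    - [[0.05,0,0.8],[0,-0.09,0],1]
    - [[0.05,0,0.95],[0,-0.104,0],1]
    - [[0.05,0,0.95],[0,-0.104,0],1]

```text
time: 22.55
ee_pos: [0.5532, -0.2134, 0.1522]
eef_rot: [0.996, -0.092, 0.0, -0.0]
ft_force: [-0.2, 0.2, -4.3]
width: 0.0135
```

```bash
python3 - <<'E'
from h import *
q=read_state();print(q['ee_pos'],q['width'],q['ft_force'],q['torque'])
p=camera('scene');save(p,'s13')
cv2.imwrite('pics/s13c.png',cv2.resize(cv2.imread('pics/s13.png')[190:320,30:170],None,fx=5,fy=4.6,interpolation=cv2.INTER_CUBIC))
for a in [(-.091,.001,0),(-.091,.000,0)]: rel(*cov(*a))
E
```

```text
[ 0.55322338 -0.2133549   0.15221694] 0.013531441175669057 [-0.15047412  0.19337457 -4.30812347] [0.02447848 0.04377938 0.00807163]
t 22.6 shift [0.06, 0.02, 0.06] rot [0.0, -0.001, 0.001] |d|/6.25 0.0 ang/10.7 0.0
t 22.6 shift [0.06, 0.02, 0.16] rot [0.0, -0.001, 0.001] |d|/6.25 0.0 ang/10.7 0.0
```

View pics/s13c.png

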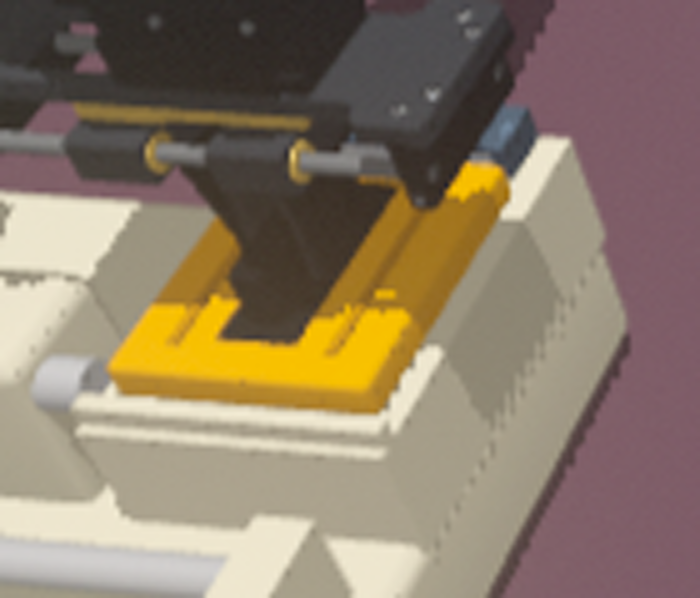

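play_rows:
  moves:
    - [[0,0,0.05],[0,0,0],1]
    - [[0,0,0.1],[0,0,0],1]
    - [[0,0,0.15],[0,0,0],1]
    - [[0,0,0.2],[0,0,0],1]
    - [[0,0,0.2],[0,0,0],1]

```text
time: 23.22
ee_pos: [0.5531, -0.2135, 0.1507]
eef_rot: [0.996, -0.092, 0.0, 0.0]
ft_force: [-0.7, -0.4, -0.5]
width: 0.0133
```

play_rows:
  moves:
    - [[0,0,0.05],[0,0,0],1]
    - [[0,0,0.1],[0,0,0],1]
    - [[0,0,0.1],[0,0,0],1]

```text
time: 23.6
ee_pos: [0.5531, -0.2135, 0.1507]
eef_rot: [0.996, -0.092, 0.001, 0.0]
ft_force: [-5.4, 1.7, 8.0]
width: 0.0136
```

play_rows:
  moves:
    - [[0,0,-0.1],[0,0,0],2]
    - [[0,0,-0.1],[0,0,0],3]
    - [[0,0,-0.1],[0,0,0],4]
    - [[0,0,-0.1],[0,0,0],4]
    - [[0,0,-3],[0,0,0],4]
    - [[0,0,-7],[0,0,0],4]
    - [[0,0,-12],[0,0,0],4]
    - [[0,0,-12],[0,0,0],4]

```text
time: 24.6
ee_pos: [0.5548, -0.2137, 0.2738]
eef_rot: [0.996, -0.092, 0.004, 0.001]
ft_force: [0.4, -0.3, -1.1]
width: 0.0402
```

```bash
python3 - <<'E'
from h import *
q=read_state();print(q['ee_pos'],q['width'],q['ft_force'],q['joint_positions'].round(2))
p=camera('scene');save(p,'s14')
cv2.imwrite('pics/s14c.png',cv2.resize(cv2.imread('pics/s14.png')[190:320,30:170],None,fx=5,fy=4.6,interpolation=cv2.INTER_CUBIC))
rel([.40,-.10,.35],Rt(-70))
E
```

```text
[ 0.55481592 -0.21371338  0.27382187] 0.040153220323671905 [ 0.40648272 -0.27627877 -1.05986301] [ 0.63  0.27 -0.42  1.46  0.11  1.43 -1.54]
t 24.65 shift [-17.17, -8.34, -7.96] rot [0.002, -0.004, -0.533] |d|/6.25 3.3 ang/10.7 2.9
```

View pics/s14c.png

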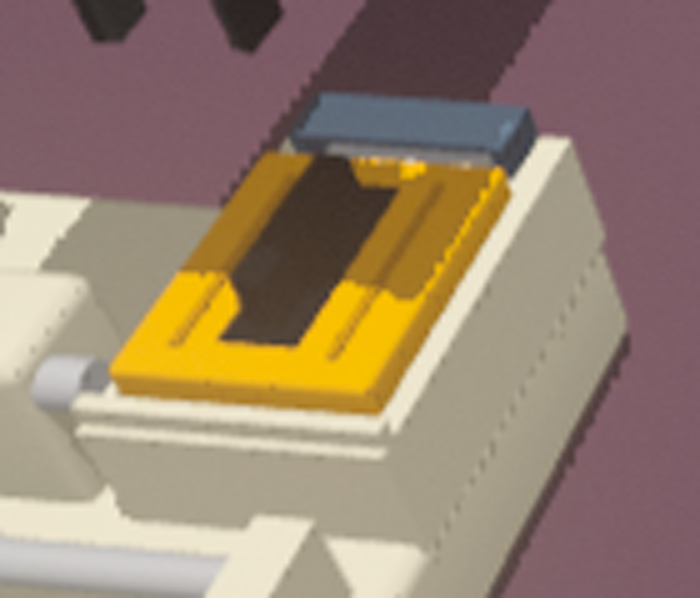

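play_rows:
  moves:
    - [[-4,-2,-4],[0,0,0],4]
    - [[-8,-4,-7],[0,0,0],4]
    - [[-12,-6,-8],[0,0,-0.15],4]
    - [[-16,-10,-8],[0,0,-0.3],4]
    - [[-17,-15,-8],[0,0,-0.4],4]
    - [[-17,-20,-8],[0,0,-0.5],4]
    - [[-17,-22,-8],[0,0,-0.5],4]
    - [[-17,-22,-8],[0,0,-0.5],4]

```text
time: 25.65
ee_pos: [0.4258, 0.0351, 0.3483]
eef_rot: [0.987, 0.159, -0.0, 0.0]
ft_force: [0.1, -0.5, 0.3]
width: 0.0399
```

```bash
python3 - <<'E'
from h import *
import pickle
q=read_state();print(q['ee_pos'],q['ft_force'],q['joint_vel'].round(3))
D={}
for n in ['top','scene']:
    p=camera(n);save(p,n+'15');D[n]={k:p[k] for k in ['frame','intrinsics','camera_from_world']}
pickle.dump(D,open('p15.pkl','wb'))
cv2.imwrite('pics/t15c.png',cv2.resize(cv2.imread('pics/top15.png')[190:300,450:550],None,fx=5.4,fy=5.4,interpolation=cv2.INTER_CUBIC))
cv2.imwrite('pics/s15c.png',cv2.resize(cv2.imread('pics/scene15.png')[205:290,40:150],None,fx=7,fy=7,interpolation=cv2.INTER_CUBIC))
E
```

```text
[0.42578876 0.03509966 0.34833643] [ 0.09843373 -0.50811512  0.34577655] [ 0.025 -0.003  0.049  0.004  0.01   0.008  0.026]
```

View pics/t15c.png

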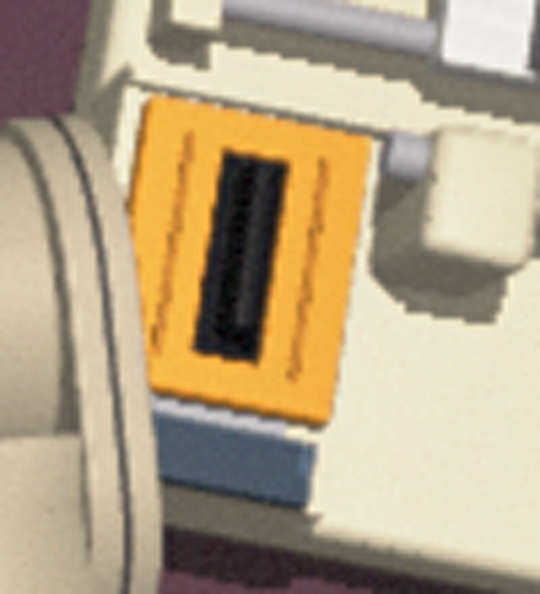

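View pics/s15c.png

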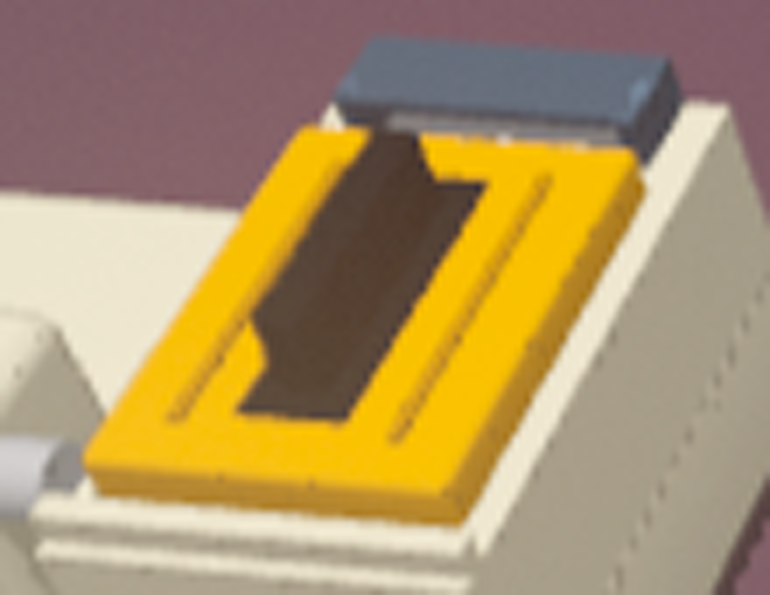

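View pics/scene15.png

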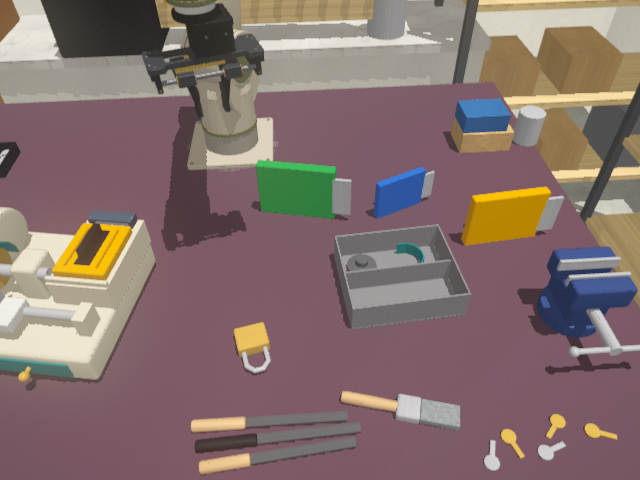

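```bash
python3 - <<'E'
from h import *
import pickle
from scipy.optimize import least_squares
D=pickle.load(open('p15.pkl','rb'))
M=np.array([(65,50,9),(65,-50,9),(-65,-50,9),(-65,50,9)])/1000
S=np.array([(447,497),(85,465),(303,125),(637,152)])/7+[40,205]-.4
T=np.array([(148,95),(372,138),(324,423)])/5.4+[450,190]-.4
def res(x):
    X=(R.from_euler('z',x[3])*R.from_euler('y',x[4])).apply(M)+x[:3]
    return np.r_[(pj(D['scene'],X)-S).ravel(),(pj(D['top'],X[:3])-T).ravel()]
f=least_squares(res,[.553,-.213,.139,-.18,0]);print(f.x[:3].round(4),np.degrees(f.x[3:]).round(2),f.fun.round(1))
E
```

```text
[ 0.5515 -0.2129  0.1368] [-10.74   0.41] [-0.1  0.1 -1.1  0.1 -0.1  0.   0.5 -0.1 -0.7 -0.2 -0.7  0.2  0.3  0.5]
```

Seated flat to within measurement (z 0.137 against a nominal 0.139, tilt 0.4°). I'm handing it in.

```bash
python3 - <<'E'
from h import *
q=read_state();print(q['time'],q['ft_force'],q['joint_vel'].round(3))
print(close_job())
E
```

```text
25.75 [-0.5167547   0.01642661  0.62493825] [ 0.01  -0.003  0.013 -0.002  0.002  0.002 -0.   ]
the job is handed in; nothing more can be done
None
```

The yellow drive cover is home over the drive housing, and I handed the job in at 25.8 s with the arm clear of everything.

**What I did:** I lifted the smaller yellow cover out of the bin by its upper edge. I laid it flat on the free bench with its grip up; the last part was a short drop, because the gripper cannot go fully horizontal that low. I then took it by the grip and slid its tongue about 13 mm under the lip at a 12° tilt. From there I swung the front end down behind the raised edge, released it and backed off.

**Last checks:**
- **Position:** A fit to the final top and scene pictures puts the cover's middle at (0.5515, -0.213, 0.137) m, with a yaw of -10.7° and a tilt of 0.4°. My estimate of the seat was (0.554, -0.214, 0.139) m and -10.6°. The differences are about 2 mm, which is within the 2 mm camera calibration and the play.
- **Seating:** During the final lowering the cover's weight came off the wrist at the home height. Pressing 1 mm further gave about 12 N of resistance without any movement.
- **Other parts:** The guard, hand wheel and padlock look undisturbed in the last picture.

**Disagreements:** Just before insertion, the top and scene cameras disagreed by about 2 mm, in opposite directions, on the sideways offset. I kept the nominal line, and the tongue went in without measurable contact. On the first try to tilt the cover on the bench side, the arm came up against joint limits. I moved the laying place about 9 cm further out.

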